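# Load the leak-test clamshell and hold it shut on its pin

### The arm

A 6-joint arm with a two-finger parallel gripper is mounted at the origin on the work surface. World frame = base frame: x ahead of the robot, y to its left, z up, the work surface at z = 0. Lengths are in m, angles in rad, forces in N, time in s.
With the tool pointing down it reaches from about 0.35 to 0.925 m from the base axis. Payload 6.4 kg.
Tool frame: the origin (TCP) lies at the centre of the arm's flange, where the gripper is bolted on; the fingertips stand 199 mm ahead of it and the grasp point (between the pads) lies 180 mm ahead of it; z points along the fingers, y is the direction in which the jaws open and shut (so a half turn about z gives the same grasp; the last joint's range is limited). The gripper opens to 94 mm and grips with 3 to 60 N. Pads are 16 mm wide; open, the fingers measure 119 mm over their backs; the gripper's body (75 mm by 177 mm) begins 78 mm behind the grasp point.
Start: joints at [1.118, 0.245, 1.558, -0, 1.339, -0.174], TCP at [0.179, 0.625, 0.405] pointing down, gripper open.
Joint ranges: [-3.13, 3.13], [-1.02, 2.26], [0.13, 2.54], [-0.95, 4.09], [0.21, 2.88], [-2.74, 2.74]. Speed limits (rad/s): [2.57, 2.57, 3.14, 3.14, 3.14, 3.14].

### API

Orientations are given as a rotation vector (axis times angle).
In Python, from bench import bot gives the robot as it stands.
- The arm moves only by the tool send_rows, never from a script. Its argument "series" is a list of rows, each a list of 3 entries, a list of its own where there are three numbers: the turn, a rotation vector about the tool's x, y, z in rad, then the shift along the tool's x, y, z in m, then the closure, from 0 (fully open) to 1 (shut). In form: [[[rx, ry, rz], [dx, dy, dz], jaw], ...]. A call has 1 to 5 rows; each row is the pose to reach, as a shift and turn from the pose commanded when the call began, along the tool's axes at that moment; what a row does not reach only later rows make up. A row lasts 1/8 s, in which the tool goes at most 62.5 mm and 10.7 degrees, less where a joint would pass 70% of its speed; a pose out of reach is approached as far as the arm can. A call with a gripper value outside its range is refused whole. The fingers move at their own pace and stop on an object; "grip_force" is the grip in N (left out, the last holds). Time passes only in rows, so rows that repeat a pose let the fingers close. It gives the time, the measured TCP pose, the force and the opening at its end, in the units of the state.
- bot.get_obs(): the state, without advancing time (a new reading comes with each control period).
- bot.snapshot(name): name is "side" or "top"; returns a dict with "frame" (420x560x3 uint8, blue, green, red), "mtx" (3x3 intrinsics, pixels), "camera_from_world" (4x4, takes a point from world to camera coordinates). Camera axes: x right, y down, z forward; pixel columns grow to the right and rows downward; lengths in m; the calibration is good to about 2 mm. A picture is of the moment at which its call begins. There is no depth.
- bot.sign_off(): hands the job in, once; it reports no verdict.
The state is a dict: "clock": time; "q": joint angles; "dq": joint speeds; "joint_torque": joint torques, N m; "tcp_pos": TCP position; "eef_rot": TCP orientation; "force": force on the tool from outside, world axes, zero at the start; "torque": the same for the moment, N m; "width": finger opening in m.
Only numpy, scipy, OpenCV 4.12 (cv2) and the standard library are available. Lean on these libraries where they do the work, as an engineer would, in place of code of your own. Each camera call takes 0.05 s, during which the arm holds its last target.

### The job

Swap the filter cassette and the steel check blank, so that the cassette stands fully down in the well of the open leak-test jig and the blank in the stand's well (the bare mat is free to set one down meanwhile). Then close the jig's upper half over the cassette, take the pin from the stand and push it down through both lugs until its knob bears on the upper one, and finish while still holding: keep pressing the knob down so that the jig stays fully shut against its spring for the leak reading. Leave the other things on the bench where they are.

Things in the scene. Friction and masses are not known exactly. Their poses are not given: they have to be found in the camera images.
- jig: The jig: fixed aluminium clamshell for leak-testing filter cassettes. Base plate 180 (x) x 130 (y) x 10 mm, lower half 84 mm wide (y), its flat top 40 mm above the bench. Origin on the bench under the centre of the well. x points to the hinge, away from the robot; y along the hinge; z up. A low dial gauge (top 33 mm up) lies 47 mm to the left (+y) of its pin hole.
- seat (a point): Centre of the mouth of the round well (46 mm wide) in the jig's lower half, 40 mm above the bench; axes as jig. The well's floor is a sprung rubber disc 10 mm below the mouth: it goes down 5 mm at most and carries a cassette without sinking.
- hinge (a point): Middle of the jig's hinge axis (along y), 68 mm behind (+x) the well's centre, 40 mm above the bench; axes as jig.
- upper_half (a joint): Angle of the jig's upper half about the hinge, rad: 0 shut, 1.57 upright, 1.9 leaning back on its stop. 0.32 kg, stiff damped hinge: stays where it is left above 0.9; pushed down past about 0.7 it sinks shut by itself in 1 to 2 s. On a cassette it rests about 0.06 open, its pad on the port over the sprung disc; 5 to 7 N down on the pin's knob then shuts it fully.
- upper_hole (a point): Hole in the upper half's front lug, 13.6 mm wide, through 10 mm; point at the lug's outer face (top when shut, then 50 mm above the bench, over lower_hole), 136 mm from the hinge axis. Lug: 36 mm wide (y), ends 158 mm from the axis. The box part reaches 102 mm from the axis, 84 wide, 36 thick. Open, the lug is uppermost. z: normal of the lug, up when shut.
- lower_hole (a point): Mouth of the pin hole (12 mm wide, right through 22 mm) in the front lug of the lower half, 40 mm above the bench, 68 mm in front (-x) of the well's centre; axes as jig.
- pin_knob (a point): The pin: steel shaft 10 mm thick, 36 mm long, nose tapering to 5 mm over the last 9 mm, under a black round knob 24 mm wide and 24 mm tall; 60 g. Point: centre of the knob; z up along the shaft. It stands in its hole in the stand, the knob resting on the stand's top.
- pin_neck (a point): Underside of the pin's knob, on its axis, 12 mm below the knob's centre.
- pin_tip (a point): Tip of the pin, 36 mm below the underside of the knob.
- cassette_mid (a point): The filter cassette: white plastic drum 42 mm wide and 32 mm tall, the lowest 10 mm tapering to 34 mm, with a clear band, and a small port (14 mm wide, 6 mm tall) on top; 45 g. The point is on its axis, 16 mm above its underside. At the start it stands in the stand's well.
- blank_mid (a point): The check blank: plain solid steel cylinder 42 mm wide and 30 mm tall, the lowest 10 mm tapering to 34 mm, no port; 0.2 kg. The point is on its axis, 15 mm above its underside. At the start it stands in the well of the jig.
- stand_well (a point): The stand: fixed grey plastic block 76 (x) x 150 (y) x 40 mm tall. This point is the centre of the mouth of its round well (46 mm wide, 10 mm deep, solid floor), 40 mm above the bench. Axes: those of the stand, z up.
- stand_hole (a point): Mouth of the pin hole in the stand (12 mm wide), 40 mm above the bench, 78 mm along the stand's y from its well.
- mat_top (a point): Centre of the top of a bare rubber mat, 100 x 100 mm, 3 mm thick, fixed to the bench and empty: room to set a thing down.
- wash_bottle_mid (a point): Bystander, to be left alone: squeeze wash bottle, 66 mm wide, 178 tall with its spout. The point is inside it at about half height.
- beaker_mid (a point): Bystander, to be left alone: glass beaker, 54 wide, 70 tall. The point is inside it at about half height.
- vial_a_mid (a point): Bystander, to be left alone: amber vial, 27 wide, 55 tall. The point is inside it at about half height.
- vial_b_mid (a point): Bystander, to be left alone: amber vial, 27 wide, 55 tall. The point is inside it at about half height.
- spatula_mid (a point): Bystander, to be left alone: thin steel laboratory spatula lying flat, 160 long, 11 wide. The point is inside it at about half height.
- dish_mid (a point): Bystander, to be left alone: white dish, 80 wide, 20 tall. The point is inside it at about half height.
Mind the look-alikes: they are no part of the job. Leave any purple or turquoise look-alike of the part that bears cassette_mid alone.

How it is judged:
On the way, in this order (a step that is already met when the one before it is completed fails the run):
1. the cassette stands in the well of the open jig and the blank in the stand's well, both let go (horizontal distance between cassette_mid and seat below 0.004 m and z of cassette_mid in the frame of seat between -0.003 and 0.01 m and angle between each of cassette_mid, blank_mid's own z axis and vertical below 0.12 rad and horizontal distance between blank_mid and stand_well below 0.004 m and z of blank_mid in the frame of stand_well between 0 and 0.008 m and value of joint upper_half above 1 rad and contact force between the fingers and cassette below 0.1 N and contact force between the fingers and blank below 0.1 N), for 0.2 s.
2. the upper half is closed down onto the cassette (value of joint upper_half below 0.12 rad and horizontal distance between cassette_mid and seat below 0.004 m and z of cassette_mid in the frame of seat between -0.003 and 0.01 m and angle between each of cassette_mid, blank_mid's own z axis and vertical below 0.12 rad and horizontal distance between blank_mid and stand_well below 0.004 m and z of blank_mid in the frame of stand_well between 0 and 0.008 m), for 0.2 s.
At the end, for the whole second after the job is handed in: Last second: cassette in jig's well, blank in stand's well (upright, 4 mm, on the floor); upper half shut within 0.02 rad; pin upright through both lugs (4 mm), tip 20 mm or more down the lower hole, knob within 5 mm of the upper lug; fingers push the pin, pin presses the upper half, over 3 N (horizontal distance between cassette_mid and seat below 0.004 m and z of cassette_mid in the frame of seat between -0.003 and 0.01 m and angle between each of cassette_mid, blank_mid, pin_neck's own z axis and vertical below 0.12 rad and horizontal distance between blank_mid and stand_well below 0.004 m and z of blank_mid in the frame of stand_well between 0 and 0.008 m and value of joint upper_half below 0.02 rad and distance between pin_neck and upper_hole below 0.005 m and horizontal distance between pin_tip and lower_hole below 0.004 m and z of pin_tip in the frame of lower_hole below -0.02 m and contact force between pin and upper_half above 3 N and contact force between the fingers and pin above 3 N); the arm keeps its last pose, push and grip.
It fails at once if a bystander is pushed or lifted more than 25 mm from its place (distance of any of wash_bottle_mid, beaker_mid, vial_a_mid, vial_b_mid, spatula_mid, dish_mid from where it was at the start of the episode above 0.025 m).
It also fails if it takes over 72 s, if anything falls off the work surface, if the arm or the gripper's body presses on something with over 40 N, if the wrist force passes 120 N, or if a joint passes its speed limit or range.

## Working session

There is one attempt and no reset: what is moved stays moved. The work goes in short steps, Python scripts to look and compute and a tool call to move; the robot and the scene stay as the last step left them, time stands still between calls to the robot, and variables do not carry over. Pictures are saved under pics/ and viewed, and the job is handed in when it is done.

Besides the shell and the picture viewer there is one more tool, called by a JSON object that holds its "name" and its "arguments", one argument or row to a line. send_rows: Moves the arm, as the interface text tells. Its arguments: {"type":"object","properties":{"series":{"type":"array","items":{"type":"array"}},"grip_force":{"type":"number"}},"required":["series"]}

```bash
mkdir -p pics; ls
python3 - <<'E'
from bench import bot
import cv2,numpy as np
o=bot.get_obs(); print(o)
for n in("side","top"):
    s=bot.snapshot(n); cv2.imwrite(f"pics/{n}0.png",s["frame"]); print(n,s["mtx"].tolist(),np.round(s["camera_from_world"],4).tolist())
    np.savez(f"cam_{n}.npz",K=s["mtx"],T=s["camera_from_world"])
E
```

```text
pics
{'clock': 0.0, 'q': array([ 1.11790414e+00,  2.45782896e-01,  1.55898529e+00,  1.60187623e-05,
        1.33870098e+00, -1.74105374e-01]), 'dq': array([ 8.27165928e-04, -5.40145431e-04, -8.28492813e-05,  2.38404651e-04,
        4.99161267e-04,  5.61628228e-04]), 'joint_torque': array([ 1.67633054e-03, -4.15836918e+01, -3.14606202e+01,  6.85160235e-02,
        3.31296679e-02, -1.62691690e-04]), 'tcp_pos': array([0.1787706 , 0.62470103, 0.40358039]), 'eef_rot': array([-4.36423630e-01, -3.11053085e+00,  2.79587630e-03]), 'force': array([-0.06039522, -0.41336735,  0.24974909]), 'torque': array([ 0.02033233, -0.04386029,  0.00031874]), 'width': 0.09413491796841067}
side [[379.2971593202689, 0.0, 274.51455202168927], [0.0, 379.2971593202689, 211.51306379936096], [0.0, 0.0, 1.0]] [[-0.9706, -0.2399, 0.0205, 0.5264], [-0.1727, 0.6345, -0.7534, 0.0686], [0.1677, -0.7348, -0.6572, 0.9011], [0.0, 0.0, 0.0, 1.0]]
top [[540.1160232887993, 0.0, 282.00061062965074], [0.0, 540.1160232887993, 208.2312396434483], [0.0, 0.0, 1.0]] [[-0.0049, -1.0, 0.0044, 0.0971], [-0.987, 0.0041, -0.1605, 0.5492], [0.1605, -0.0052, -0.987, 1.2108], [0.0, 0.0, 0.0, 1.0]]
```

View pics/side0.png

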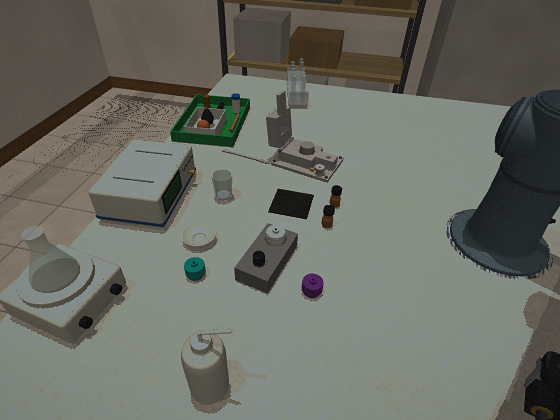

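View pics/top0.png

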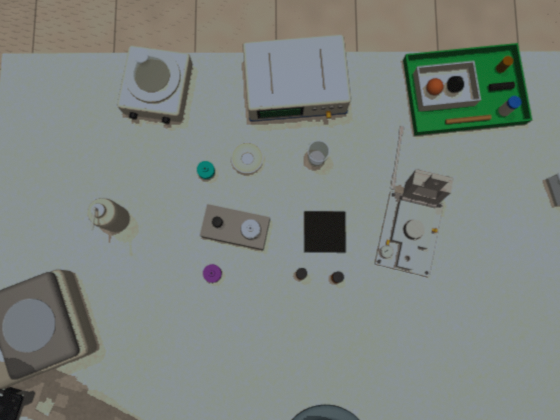

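Candidates for the cassette: the white drum in the stand (side 275,233; top 250,229), the turquoise look-alike (side 195,268; top 206,170) and the purple one (side 312,285; top 212,273). By the description I choose the white one in the stand. The pin knob is black, at top 217,222. The blank is in the jig at top 414,229. Next, close crops.

Run:
```python
import cv2
t=cv2.imread("pics/top0.png"); s=cv2.imread("pics/side0.png")
def c(im,x,y,w,h,k,n): cv2.imwrite(n,cv2.resize(im[y:y+h,x:x+w],None,fx=k,fy=k,interpolation=cv2.INTER_CUBIC))
c(t,190,190,100,75,8,"pics/c1.png")
c(t,365,165,100,120,5,"pics/c2.png")
c(s,220,85,140,110,5.5,"pics/c3.png")
c(s,220,180,140,110,5.5,"pics/c4.png")
```

```text
(no output)
```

View pics/c1.png

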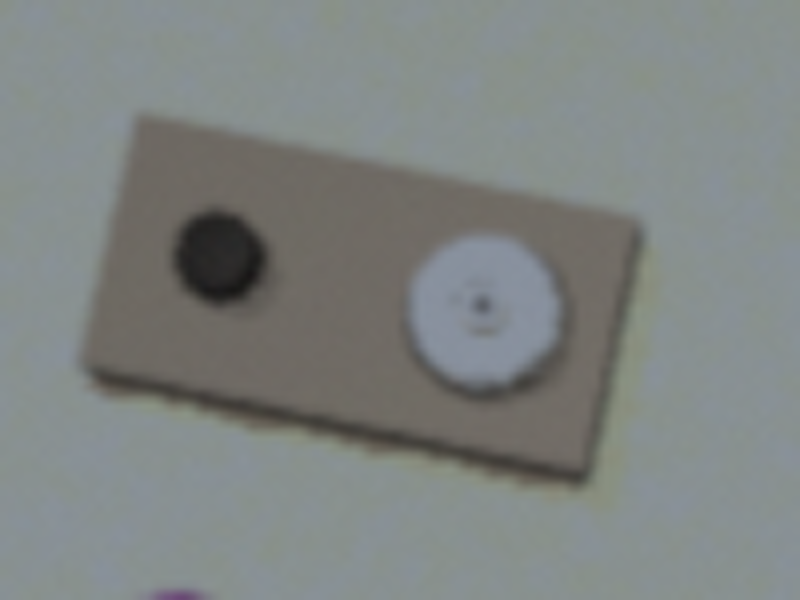

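View pics/c2.png

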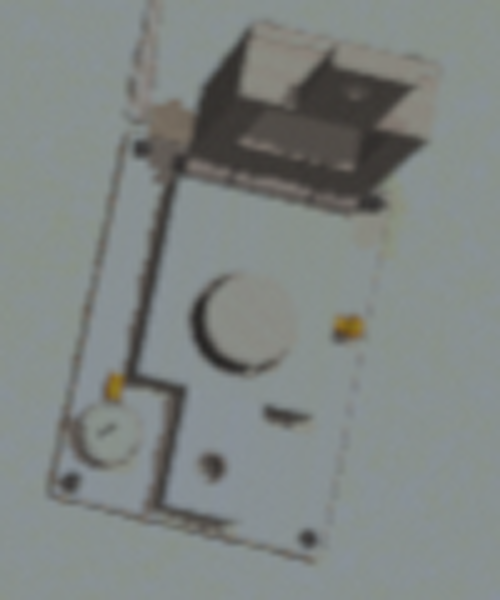

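View pics/c3.png

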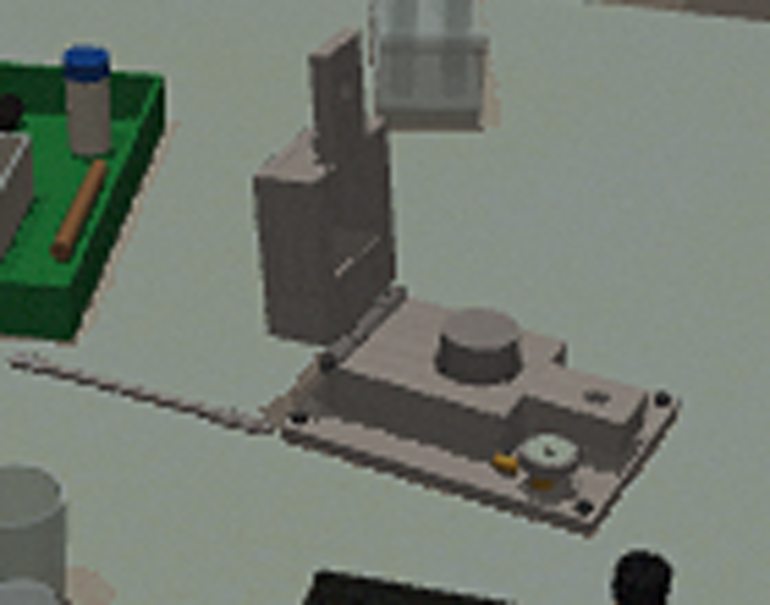

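View pics/c4.png

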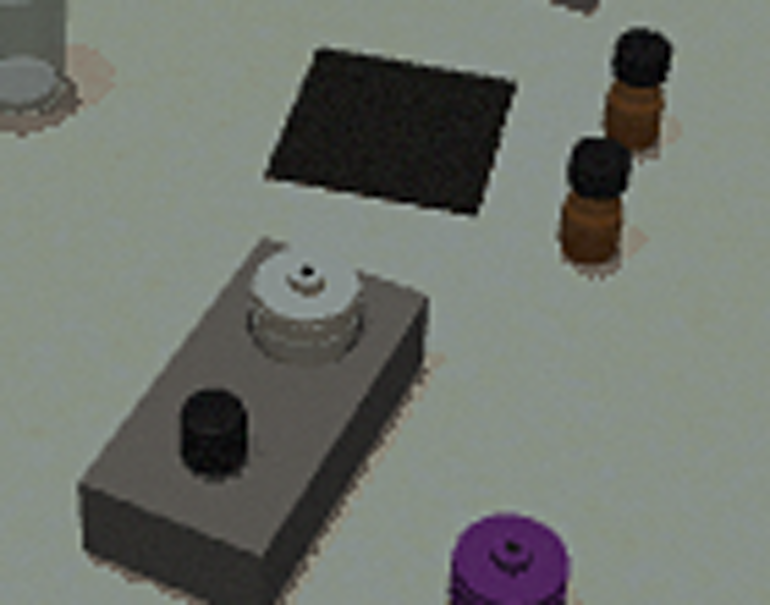

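```bash
cat > h.py <<'E'
import numpy as np
from scipy.optimize import least_squares
C={n:np.load(f"cam_{n}.npz") for n in("top","side")}
def proj(n,P):
    P=np.atleast_2d(P);T=C[n]["T"];K=C[n]["K"]
    c=P@T[:3,:3].T+T[:3,3]; u=c@K.T; return u[:,:2]/u[:,2:]
def onz(n,uv,z):
    T=C[n]["T"];K=C[n]["K"];R=T[:3,:3]
    d=R.T@np.linalg.solve(K,[*uv,1]);c=-R.T@T[:3,3]
    return c+d*(z-c[2])/d[2]
def cr(u,v,x0,y0,k): return (x0+(u+.5)/k-.5,y0+(v+.5)/k-.5)
def fit(obs,x0):
    # obs: (cam,uv,local xyz)
    def res(p):
        c,s=np.cos(p[2]),np.sin(p[2]);r=[]
        for n,uv,l in obs:
            P=[p[0]+c*l[0]-s*l[1],p[1]+s*l[0]+c*l[1],l[2]]
            r+=list(proj(n,P)[0]-uv)
        return r
    s=least_squares(res,x0,loss="soft_l1");return s.x,np.array(res(s.x)).reshape(-1,2)
E
python3 - <<'E'
from h import *
T=lambda u,v:cr(u,v,190,190,8); T2=lambda u,v:cr(u,v,365,165,5)
S3=lambda u,v:cr(u,v,220,85,5.5); S4=lambda u,v:cr(u,v,220,180,5.5)
for n,uv,z in [("top",T(486,313),.062),("side",S4(306,284),.062),("side",S4(307,271),.068),("top",T(218,255),.064),("side",S4(214,404),.064),
 ("top",T(138,117),.04),("top",T(640,218),.04),("top",T(585,478),.04),("top",T(86,367),.04),
 ("side",S4(80,487),.04),("side",S4(262,553),.04),("side",S4(428,298),.04),("side",S4(265,240),.04)]:
    print(n,z,np.round(onz(n,uv,z)*1000,1))
print("jig")
for n,uv,z in [("top",T2(250,323),.06),("side",S3(480,330),.06),("top",T2(211,466),.04),("side",S3(596,398),.04),
 ("top",T2(52,495),.01),("top",T2(318,562),.01),("top",T2(125,140),.01),("side",S3(680,402),.01),("side",S3(590,533),.01),("side",S3(283,435),.01)]:
    print(n,z,np.round(onz(n,uv,z)*1000,1))
for nm,uv in dict(mat=(325,231),v1=(301,273),v2=(337,277),dish=(247,158),beak=(318,155),bot=(103,213),tq=(206,170),pp=(212,273)).items(): print(nm,np.round(onz("top",uv,.02)*1000))
E
```

```text
top 0.062 [499.8 167.   62. ]
side 0.062 [500.4 168.9  62. ]
side 0.068 [500.4 167.8  68. ]
top 0.064 [516.5 243.2  64. ]
side 0.064 [517.5 241.4  64. ]
top 0.04 [560.6 269.9  40. ]
top 0.04 [530.2 123.6  40. ]
top 0.04 [454.6 139.5  40. ]
top 0.04 [487.4 283.6  40. ]
side 0.04 [560.1 272.7  40. ]
side 0.04 [487.5 285.1  40. ]
side 0.04 [455.5 141.7  40. ]
side 0.04 [528.1 125.6  40. ]
jig
top 0.06 [ 497.3 -207.7   60. ]
side 0.06 [ 498.2 -206.2   60. ]
top 0.04 [ 433.6 -191.8   40. ]
side 0.04 [ 432.3 -189.2   40. ]
top 0.01 [ 422.4 -123.5   10. ]
top 0.01 [ 390.6 -247.2   10. ]
top 0.01 [ 592.1 -164.1   10. ]
side 0.01 [ 390.4 -245.    10. ]
side 0.01 [ 421.3 -112.2   10. ]
side 0.01 [ 591.4 -155.4   10. ]
mat [499.  -6.  20.]
v1 [401.  51.  20.]
v2 [391. -32.  20.]
dish [676. 178.  20.]
beak [683.   7.  20.]
bot [544. 517.  20.]
tq [647. 276.  20.]
pp [402. 258.  20.]
```

```bash
cat >> h.py <<'E'
from scipy.spatial.transform import Rotation as Ro
def sh(target,o=None):
    from bench import bot
    o=o or bot.get_obs()
    R=Ro.from_rotvec(o["eef_rot"])
    return np.round(R.inv().apply(np.array(target)-o["tcp_pos"]),4)
def st():
    from bench import bot
    o=bot.get_obs();R=Ro.from_rotvec(o["eef_rot"]).as_matrix()
    print("t",round(o["clock"],2),"pos",np.round(o["tcp_pos"],4),"yaw",round(np.degrees(np.arctan2(-R[0,1],R[1,1])),2),"z",np.round(R[:,2],4),"F",np.round(o["force"],1),"w",round(o["width"],4))
E
python3 - <<'E'
from h import *
st();print(sh([.5,.168,.34]),sh([.5,.168,.243]))
E
```

```text
t 0.1 pos [0.1788 0.6247 0.4037] yaw -15.97 z [-7.0e-04 -1.5e-03 -1.0e+00] F [ 0.8 -0.4  0.9] w 0.0942
[-0.4345 -0.3506  0.0641] [-0.4345 -0.3504  0.1611]
```

{"name": "send_rows", "arguments": {
  "series": [
    [[0,0,0],[-0.4345,-0.3506,0.064],0.34],
    [[0,0,0],[-0.4345,-0.3506,0.064],0.34],
    [[0,0,0],[-0.4345,-0.3506,0.064],0.34],
    [[0,0,0],[-0.4345,-0.3506,0.064],0.34],
    [[0,0,0],[-0.4345,-0.3506,0.064],0.34]
  ],
  "grip_force": 20
}}

```text
clock: 0.72
tcp_pos: [0.3581, 0.3692, 0.3686]
eef_rot: [-0.436, -3.111, 0.0]
force: [0.9, 0.5, 0.1]
width: 0.0622
```

Run:
```python
from h import *
st();print(sh([.5,.168,.34]))
```

```text
t 0.72 pos [0.3581 0.3692 0.3686] yaw -15.96 z [-1.e-04 -1.e-04 -1.e+00] F [0.9 0.5 0.1] w 0.0622
[-0.1917 -0.1544  0.0286]
```

{"name": "send_rows", "arguments": {
  "series": [
    [[0,0,0],[-0.1917,-0.1544,0.0286],0.34],
    [[0,0,0],[-0.1917,-0.1544,0.0286],0.34],
    [[0,0,0],[-0.1917,-0.1544,0.0286],0.34],
    [[0,0,0],[-0.1917,-0.1544,0.0286],0.34],
    [[0,0,0],[-0.1917,-0.1544,0.0286],0.34]
  ]
}}

```text
clock: 1.35
tcp_pos: [0.5007, 0.1669, 0.3397]
eef_rot: [-0.445, -3.109, 0.001]
force: [-0.8, 0.2, 0.3]
width: 0.0619
```

Run:
```python
from h import *
from bench import bot
import cv2
st();print(sh([.5,.168,.243]))
for n in("side","top"):
    f=bot.snapshot(n)["frame"]; 
    c=f[150:300,190:360] if n=="side" else f[150:300,160:330]
    cv2.imwrite(f"pics/{n}1.png",cv2.resize(c,None,fx=4,fy=4,interpolation=cv2.INTER_CUBIC))
```

```text
t 1.35 pos [0.5007 0.1669 0.3397] yaw -16.3 z [-1.3e-03 -4.0e-04 -1.0e+00] F [-0.8  0.2  0.3] w 0.0619
[0.0009 0.0009 0.0967]
```

View pics/side1.png

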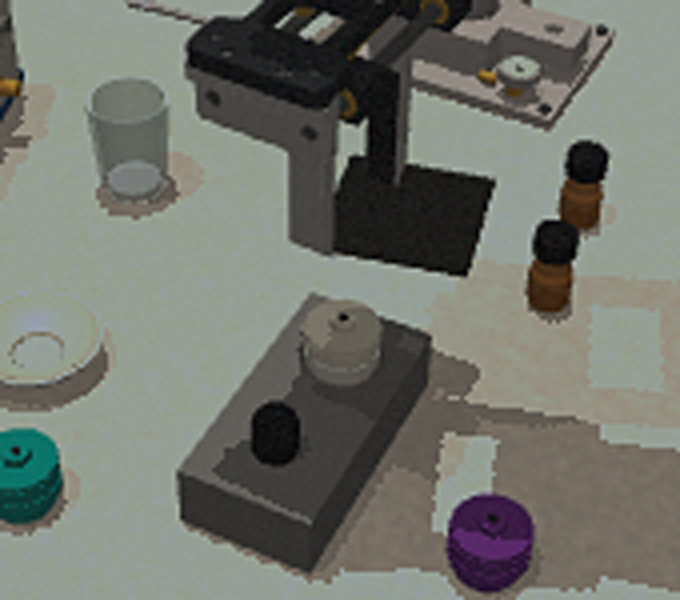

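The open gripper hangs straight above the stand's cassette (crop 341,330), with the knob at 275,432 clear of the fingers. Next: lower and grip.

{"name": "send_rows", "arguments": {
  "series": [
    [[0,0,0],[0.001,0.001,0.05],0.34],
    [[0,0,0],[0.001,0.001,0.083],0.34],
    [[0,0,0],[0.001,0.001,0.097],0.34],
    [[0,0,0],[0.001,0.001,0.097],0.34],
    [[0,0,0],[0.001,0.001,0.097],0.7]
  ],
  "grip_force": 15
}}

```text
clock: 2.08
tcp_pos: [0.4992, 0.1716, 0.2451]
eef_rot: [0.435, 3.109, 0.001]
force: [-0.1, -0.8, 1.0]
width: 0.0555
```

{"name": "send_rows", "arguments": {
  "series": [
    [[0,0,0],[0,0,0],0.7],
    [[0,0,0],[0,0,0],0.7],
    [[0,0,0],[0,0,0],0.7]
  ]
}}

```text
clock: 2.45
tcp_pos: [0.4992, 0.1709, 0.2448]
eef_rot: [0.436, 3.109, 0.0]
force: [-2.5, -1.7, 6.8]
width: 0.0418
```

Run:
```python
from h import *
st()
```

```text
t 2.45 pos [0.4992 0.1709 0.2448] yaw -15.98 z [ 1.8e-03 -2.0e-04 -1.0e+00] F [-2.5 -1.7  6.8] w 0.0418
```

Run:
```python
from h import *
from bench import bot
import cv2
for n in("side","top"):
    f=bot.snapshot(n)["frame"]; 
    c=f[150:300,190:360] if n=="side" else f[150:300,160:330]
    cv2.imwrite(f"pics/{n}2.png",cv2.resize(c,None,fx=4,fy=4,interpolation=cv2.INTER_CUBIC))
st()
```

```text
t 2.55 pos [0.4992 0.1709 0.2448] yaw -15.98 z [ 1.7e-03 -2.0e-04 -1.0e+00] F [-1.7 -1.3  6.6] w 0.0416
```

View pics/side2.png

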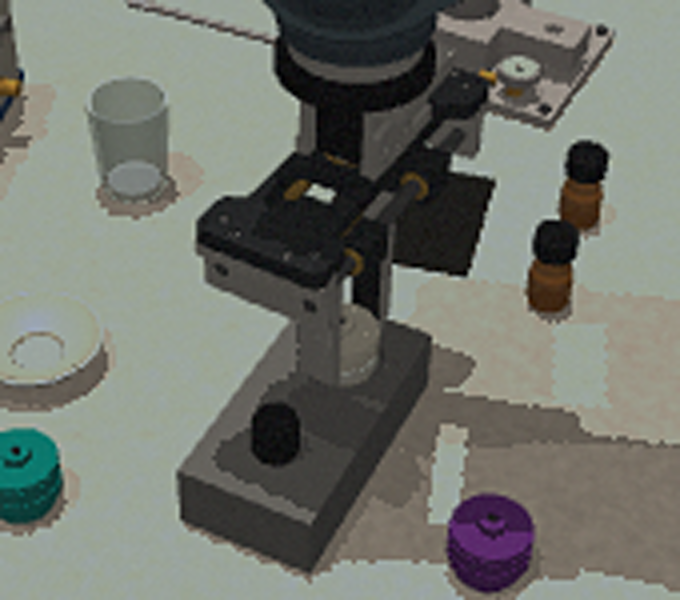

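{"name": "send_rows", "arguments": {
  "series": [
    [[0,0,0],[0,0,-0.01],0.7],
    [[0,0,0],[0,0,-0.03],0.7],
    [[0,0,0],[0,0,-0.06],0.7],
    [[0,0,0],[0,0,-0.06],0.7],
    [[0,0,0],[0,0,-0.06],0.7]
  ]
}}

```text
clock: 3.18
tcp_pos: [0.4983, 0.171, 0.3027]
eef_rot: [-0.436, -3.11, 0.0]
force: [0.3, 0.6, -0.1]
width: 0.0418
```

Run:
```python
from h import *
st()
from bench import bot
import cv2
for n in("side","top"):
    f=bot.snapshot(n)["frame"]; 
    c=f[150:300,190:360] if n=="side" else f[150:300,160:330]
    cv2.imwrite(f"pics/{n}3.png",cv2.resize(c,None,fx=4,fy=4,interpolation=cv2.INTER_CUBIC))
st();print(sh([.499,-.006,.305]))
```

```text
t 3.17 pos [0.4983 0.171  0.3027] yaw -15.98 z [-0.001 -0.    -1.   ] F [ 0.3  0.6 -0.1] w 0.0418
t 3.27 pos [0.4981 0.171  0.302 ] yaw -15.98 z [-2.6e-03 -2.0e-04 -1.0e+00] F [-0.2 -0.2 -0.6] w 0.0416
[-0.0496 -0.1699 -0.003 ]
```

View pics/side3.png

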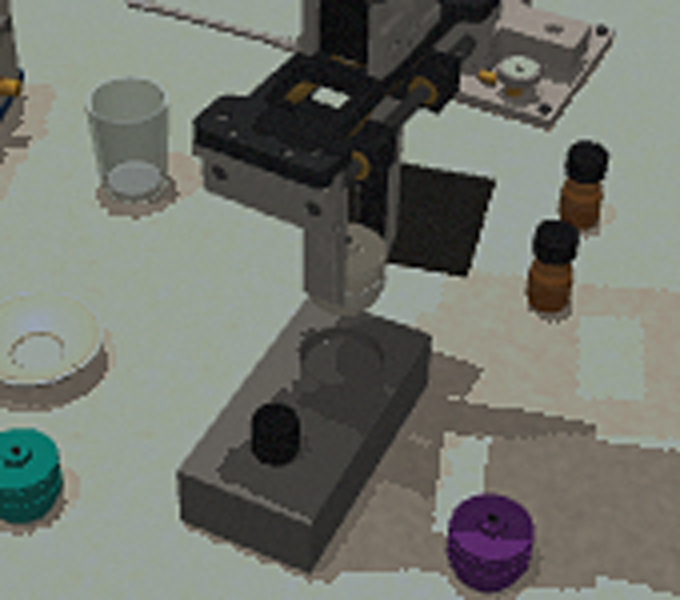

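{"name": "send_rows", "arguments": {
  "series": [
    [[0,0,0],[-0.015,-0.055,0],0.7],
    [[0,0,0],[-0.033,-0.113,0],0.7],
    [[0,0,0],[-0.0496,-0.17,0.02],0.7],
    [[0,0,0],[-0.0496,-0.17,0.055],0.7],
    [[0,0,0],[-0.0496,-0.17,0.075],0.7]
  ]
}}

```text
clock: 3.9
tcp_pos: [0.4984, -0.0069, 0.2257]
eef_rot: [-0.439, -3.107, -0.001]
force: [-0.3, -0.3, -0.2]
width: 0.0416
```

{"name": "send_rows", "arguments": {
  "series": [
    [[0,0,0],[0,0,0.007],0.7],
    [[0,0,0],[0,0,0.008],0.7],
    [[0,0,0],[0,0,0.008],0.7]
  ]
}}

```text
clock: 4.28
tcp_pos: [0.4999, -0.0059, 0.2212]
eef_rot: [0.436, 3.11, -0.0]
force: [-0.3, -0.1, -0.1]
width: 0.0418
```

Run:
```python
from h import *
st()
from bench import bot
import cv2
for n in("side","top"):
    f=bot.snapshot(n)["frame"]; 
    c=f[150:250,240:370] if n=="side" else f[150:300,160:330]
    cv2.imwrite(f"pics/{n}4.png",cv2.resize(c,None,fx=5,fy=5,interpolation=cv2.INTER_CUBIC))
st()
```

```text
t 4.28 pos [ 0.4999 -0.0059  0.2212] yaw -15.95 z [ 1.3e-03 -3.0e-04 -1.0e+00] F [-0.3 -0.1 -0.1] w 0.0418
t 4.38 pos [ 0.5    -0.006   0.2214] yaw -15.95 z [ 1.7e-03 -5.0e-04 -1.0e+00] F [-0.2 -0.2 -0.9] w 0.0417
```

View pics/side4.png

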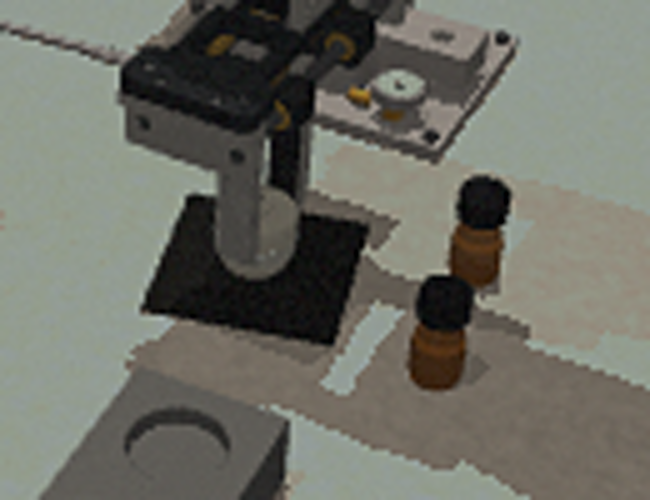

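{"name": "send_rows", "arguments": {
  "series": [
    [[0,0,0],[0,0,0.003],0.7],
    [[0,0,0],[0,0,0.003],0.7]
  ]
}}

```text
clock: 4.62
tcp_pos: [0.4998, -0.006, 0.2179]
eef_rot: [0.436, 3.11, 0.0]
force: [0.5, 0.1, -0.0]
width: 0.0418
```

{"name": "send_rows", "arguments": {
  "series": [
    [[0,0,0],[0,0,0.002],0.7],
    [[0,0,0],[0,0,0.002],0.7]
  ]
}}

```text
clock: 4.88
tcp_pos: [0.5003, -0.0061, 0.2175]
eef_rot: [0.436, 3.111, 0.0]
force: [-5.7, 0.5, 15.2]
width: 0.0419
```

{"name": "send_rows", "arguments": {
  "series": [
    [[0,0,0],[0,0,-0.0015],0.7],
    [[0,0,0],[0,0,-0.0015],0.5],
    [[0,0,0],[0,0,-0.0015],0.34],
    [[0,0,0],[0,0,-0.002],0.34],
    [[0,0,0],[0,0,-0.04],0.34]
  ]
}}

```text
clock: 5.5
tcp_pos: [0.4982, -0.0058, 0.2531]
eef_rot: [-0.436, -3.104, -0.001]
force: [-0.4, 0.3, 0.3]
width: 0.0619
```

{"name": "send_rows", "arguments": {
  "series": [
    [[0,0,0],[0,0,-0.06],0.34],
    [[0,0,0],[0,0,-0.08],0.34],
    [[0,0,0],[0,0,-0.08],0.34]
  ]
}}

```text
clock: 5.88
tcp_pos: [0.5, -0.0062, 0.3372]
eef_rot: [0.436, 3.107, -0.001]
force: [0.2, -0.4, -0.4]
width: 0.0618
```

Run:
```python
from h import *
st(); print(sh([.4983,-.207,.300]))
```

```text
t 5.88 pos [ 0.5    -0.0062  0.3372] yaw -15.97 z [ 0.0039 -0.001  -1.    ] F [ 0.2 -0.4 -0.4] w 0.0618
[-0.0535 -0.1936  0.0374]
```

{"name": "send_rows", "arguments": {
  "series": [
    [[0,0,0],[-0.016,-0.058,0],0.34],
    [[0,0,0],[-0.032,-0.116,0],0.34],
    [[0,0,0],[-0.048,-0.174,0.01],0.34],
    [[0,0,0],[-0.0535,-0.1935,0.037],0.34],
    [[0,0,0],[-0.0535,-0.1935,0.037],0.34]
  ]
}}

```text
clock: 6.5
tcp_pos: [0.4963, -0.2073, 0.2944]
eef_rot: [-0.44, -3.104, -0.006]
force: [0.3, 0.0, 0.3]
width: 0.0617
```

Run:
```python
from h import *
st()
from bench import bot
import cv2
for n in("side","top"):
    f=bot.snapshot(n)["frame"]; 
    c=f[70:210,240:370] if n=="side" else f[130:290,270:460]
    cv2.imwrite(f"pics/{n}5.png",cv2.resize(c,None,fx=4,fy=4,interpolation=cv2.INTER_CUBIC))
st(); print(sh([.4983,-.207,.245]))
```

```text
t 6.5 pos [ 0.4963 -0.2073  0.2944] yaw -16.13 z [-0.0065  0.0046 -1.    ] F [0.3 0.  0.3] w 0.0617
t 6.6 pos [ 0.4974 -0.2062  0.2973] yaw -15.97 z [-0.0022  0.0019 -1.    ] F [ 0.6 -0.2  0.6] w 0.0621
[-0.0012 -0.0006  0.0523]
```

View pics/side5.png

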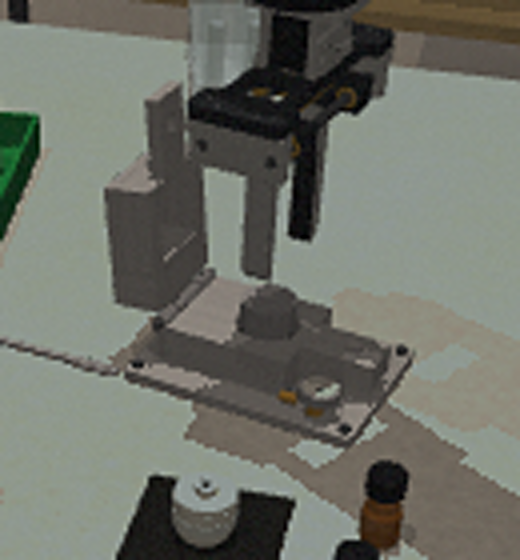

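View pics/top5.png

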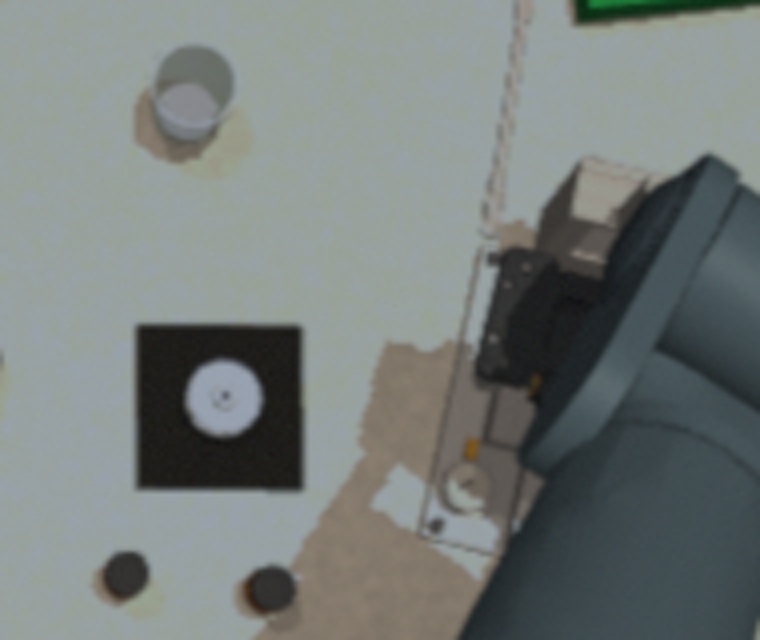

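Cassette is upright on the mat (side crop 205,512; top crop 224,398); fingers straddle the blank (270,310) and clear the upper half. Next: lower and grip.

{"name": "send_rows", "arguments": {
  "series": [
    [[0,0,0],[-0.001,-0.0005,0.025],0.34],
    [[0,0,0],[-0.001,-0.0005,0.042],0.34],
    [[0,0,0],[-0.001,-0.0005,0.051],0.34],
    [[0,0,0],[-0.001,-0.0005,0.051],0.34],
    [[0,0,0],[-0.001,-0.0005,0.051],0.34]
  ]
}}

```text
clock: 7.22
tcp_pos: [0.4989, -0.2076, 0.2482]
eef_rot: [0.436, 3.11, -0.001]
force: [0.1, -0.5, -0.5]
width: 0.0622
```

{"name": "send_rows", "arguments": {
  "series": [
    [[0,0,0],[0,0,0],0.7],
    [[0,0,0],[0,0,0],0.7],
    [[0,0,0],[0,0,0],0.7],
    [[0,0,0],[0,0,0],0.7]
  ],
  "grip_force": 30
}}

```text
clock: 7.72
tcp_pos: [0.4987, -0.2077, 0.2478]
eef_rot: [0.436, 3.111, -0.001]
force: [-1.1, 0.2, 2.4]
width: 0.0411
```

Run:
```python
from h import *
st()
```

```text
t 7.72 pos [ 0.4987 -0.2077  0.2478] yaw -15.97 z [ 4.e-04 -5.e-04 -1.e+00] F [-1.1  0.2  2.4] w 0.0411
```

{"name": "send_rows", "arguments": {
  "series": [
    [[0,0,0],[0,0,-0.01],0.7],
    [[0,0,0],[0,0,-0.03],0.7],
    [[0,0,0],[0,0,-0.06],0.7],
    [[0,0,0],[0,0,-0.06],0.7]
  ]
}}

```text
clock: 8.22
tcp_pos: [0.4992, -0.2079, 0.3099]
eef_rot: [0.436, 3.106, -0.004]
force: [0.7, 0.6, -2.6]
width: 0.0411
```

Run:
```python
from h import *
from bench import bot
import cv2
st()
for n in("side","top"):
    f=bot.snapshot(n)["frame"]
    cv2.imwrite(f"pics/{n}6full.png",f)
    c=f[180:290,230:320] if n=="side" else f[195:265,190:350]
    cv2.imwrite(f"pics/{n}6.png",cv2.resize(c,None,fx=5,fy=5,interpolation=cv2.INTER_CUBIC))
st(); print(sh([.500,.168,.308]))
```

```text
t 8.22 pos [ 0.4992 -0.2079  0.3099] yaw -15.97 z [ 0.0044 -0.0029 -1.    ] F [ 0.7  0.6 -2.6] w 0.0411
t 8.32 pos [ 0.4983 -0.2073  0.3069] yaw -15.97 z [-5.e-04  5.e-04 -1.e+00] F [-0.4 -0.3 -2.3] w 0.041
[ 0.1016  0.3613 -0.001 ]
```

View pics/side6.png

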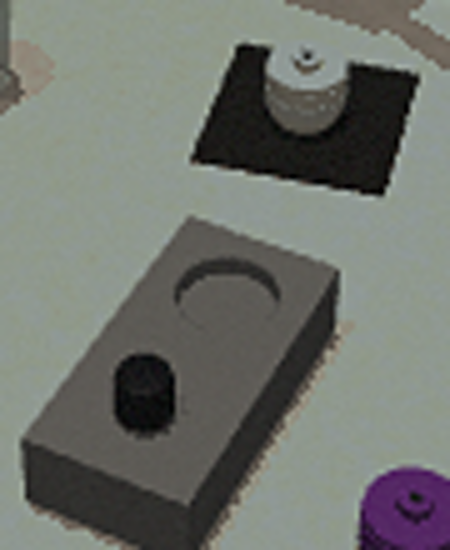

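View pics/top6.png

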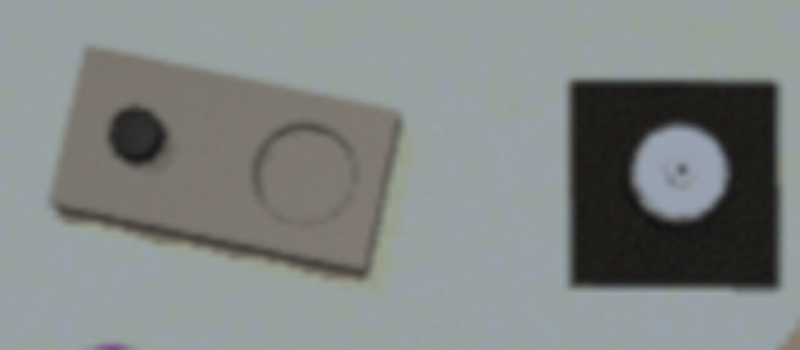

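View pics/side6full.png

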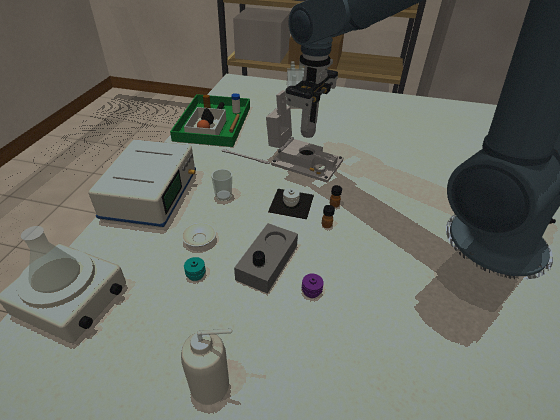

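Run:
```python
from h import *
T=lambda u,v:cr(u,v,190,195,5);S=lambda u,v:cr(u,v,230,180,5)
for l,n,uv,z in [("well","top",T(305,174),.04),("well","side",S(227,296),.04),("cass","top",T(680,172),.035),("cass port","top",T(681,170),.041),("cass","side",S(307,57),.041),("knob","top",T(137,134),.064),("knob","side",S(145,368),.064),
 ("matc","top",T(674,184),.003),("c","side",S(191,217),.04),("c","side",S(340,270),.04),("c","side",S(22,440),.04),("c","side",S(190,503),.04)]:
    print(l,n,np.round(onz(n,uv,z)*1000,1))
```

```text
well top [500.9 167.5  40. ]
well side [500.1 170.1  40. ]
cass top [501.7  -6.7  35. ]
cass port top [501.9  -6.6  41. ]
cass side [501.4  -4.9  41. ]
knob top [516.6 242.8  64. ]
knob side [517.2 241.7  64. ]
matc top [499.9  -6.5   3. ]
c side [528.3 124.8  40. ]
c side [455.2 141.1  40. ]
c side [560.8 271.4  40. ]
c side [486.8 285.1  40. ]
```

{"name": "send_rows", "arguments": {
  "series": [
    [[0,0,0],[0.016,0.056,0],0.7],
    [[0,0,0],[0.032,0.114,0],0.7],
    [[0,0,0],[0.049,0.173,0],0.7],
    [[0,0,0],[0.065,0.232,0],0.7],
    [[0,0,0],[0.081,0.29,0],0.7]
  ]
}}

```text
clock: 8.95
tcp_pos: [0.4995, 0.0955, 0.3058]
eef_rot: [-0.436, -3.109, 0.0]
force: [1.0, -0.0, -1.7]
width: 0.0412
```

{"name": "send_rows", "arguments": {
  "series": [
    [[0,0,0],[0.016,0.055,0],0.7],
    [[0,0,0],[0.02,0.072,0.01],0.7],
    [[0,0,0],[0.02,0.072,0.03],0.7],
    [[0,0,0],[0.02,0.072,0.04],0.7],
    [[0,0,0],[0.02,0.072,0.04],0.7]
  ]
}}

```text
clock: 9.57
tcp_pos: [0.5006, 0.1675, 0.2658]
eef_rot: [-0.438, -3.108, 0.001]
force: [0.9, 0.2, -1.8]
width: 0.0408
```

Run:
```python
from h import *
from bench import bot
import cv2
for n in("side","top"):
    f=bot.snapshot(n)["frame"]
    c=f[180:290,230:320] if n=="side" else f[195:265,190:350]
    cv2.imwrite(f"pics/{n}7.png",cv2.resize(c,None,fx=5,fy=5,interpolation=cv2.INTER_CUBIC))
st(); print(sh([.501,.1685,.248]))
```

```text
t 9.68 pos [0.5013 0.1677 0.2676] yaw -16.03 z [ 1.e-04 -1.e-04 -1.e+00] F [ 0.  -0.3 -1.4] w 0.0411
[0.0005 0.0007 0.0196]
```

View pics/side7.png

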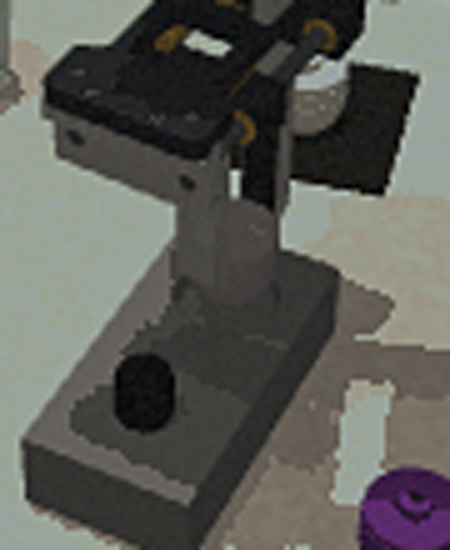

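{"name": "send_rows", "arguments": {
  "series": [
    [[0,0,0],[0.0005,0.0007,0.008],0.7],
    [[0,0,0],[0.0005,0.0007,0.014],0.7],
    [[0,0,0],[0.0005,0.0007,0.018],0.7],
    [[0,0,0],[0.0005,0.0007,0.02],0.7],
    [[0,0,0],[0.0005,0.0007,0.02],0.7]
  ]
}}

```text
clock: 10.3
tcp_pos: [0.5008, 0.1691, 0.2479]
eef_rot: [-0.436, -3.111, 0.0]
force: [-3.2, 0.1, 3.4]
width: 0.0408
```

Contact (about 5 N) at the expected height. Release and lift.

{"name": "send_rows", "arguments": {
  "series": [
    [[0,0,0],[0,0,0],0.5],
    [[0,0,0],[0,0,0],0.4],
    [[0,0,0],[0,0,0],0.36],
    [[0,0,0],[0,0,-0.02],0.36],
    [[0,0,0],[0,0,-0.06],0.36]
  ]
}}

```text
clock: 10.92
tcp_pos: [0.5001, 0.1689, 0.3064]
eef_rot: [-0.436, -3.107, 0.002]
force: [0.2, -0.3, 1.9]
width: 0.0599
```

{"name": "send_rows", "arguments": {
  "series": [
    [[0,0,0],[-0.016,-0.055,0],0.36],
    [[0,0,0],[-0.032,-0.112,0],0.36],
    [[0,0,0],[-0.048,-0.168,0],0.36],
    [[0,0,0],[-0.048,-0.168,0],0.36]
  ]
}}

```text
clock: 11.42
tcp_pos: [0.5009, -0.0087, 0.3078]
eef_rot: [0.445, 3.109, -0.0]
force: [-0.7, 0.5, -0.1]
width: 0.0602
```

Run:
```python
from h import *
from bench import bot
import cv2
for n in("side","top"):
    f=bot.snapshot(n)["frame"]
    c=f[180:290,230:320] if n=="side" else f[195:265,190:350]
    cv2.imwrite(f"pics/{n}8.png",cv2.resize(c,None,fx=5,fy=5,interpolation=cv2.INTER_CUBIC))
st(); print(sh([.5012,-.006,.2185]))
```

```text
t 11.53 pos [ 0.5007 -0.0058  0.3075] yaw -16.05 z [ 1.e-04  4.e-04 -1.e+00] F [ 0.7  0.  -0.1] w 0.0602
[-0.0006 -0.      0.089 ]
```

View pics/side8.png

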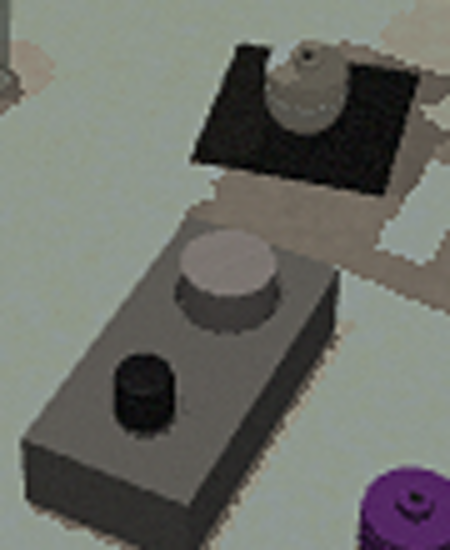

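View pics/top8.png

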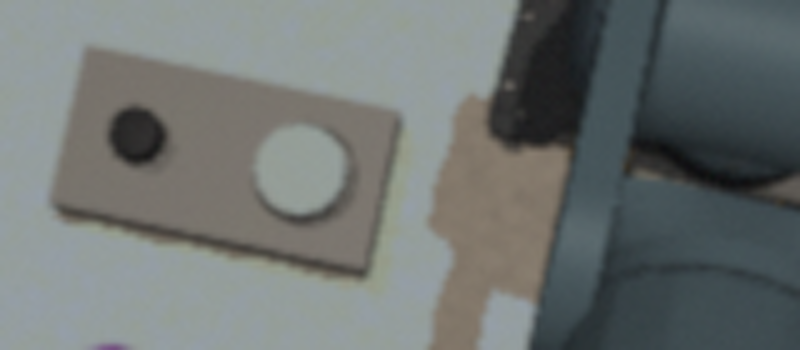

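Blank sits square in the stand's well (side crop 228,265; top crop 302,172), knob beside it untouched. Now pick the cassette from the mat.

{"name": "send_rows", "arguments": {
  "series": [
    [[0,0,0],[-0.0006,0,0.05],0.36],
    [[0,0,0],[-0.0006,0,0.075],0.36],
    [[0,0,0],[-0.0006,0,0.087],0.36],
    [[0,0,0],[-0.0006,0,0.087],0.36],
    [[0,0,0],[-0.0006,0,0.087],0.36]
  ],
  "grip_force": 15
}}

```text
clock: 12.15
tcp_pos: [0.5019, -0.0055, 0.2217]
eef_rot: [0.435, 3.109, -0.0]
force: [0.6, -0.1, -0.1]
width: 0.0596
```

{"name": "send_rows", "arguments": {
  "series": [
    [[0,0,0],[0,0,0],0.7],
    [[0,0,0],[0,0,0],0.7],
    [[0,0,0],[0,0,0],0.7],
    [[0,0,0],[0,0,0],0.7]
  ],
  "grip_force": 15
}}

```text
clock: 12.65
tcp_pos: [0.5016, -0.0059, 0.2211]
eef_rot: [0.437, 3.11, -0.0]
force: [-1.3, -0.2, 4.3]
width: 0.0413
```

{"name": "send_rows", "arguments": {
  "series": [
    [[0,0,0],[0,0,-0.02],0.7],
    [[0,0,0],[0,0,-0.06],0.7],
    [[0,0,0],[0,0,-0.085],0.7],
    [[0,0,0],[0,0,-0.085],0.7]
  ]
}}

```text
clock: 13.15
tcp_pos: [0.5018, -0.006, 0.3071]
eef_rot: [0.436, 3.107, -0.001]
force: [-0.3, -0.5, -1.2]
width: 0.0415
```

Run:
```python
from h import *
from bench import bot
import cv2
for n in("side","top"):
    f=bot.snapshot(n)["frame"]
    c=f[70:230,230:370] if n=="side" else f[150:290,360:470]
    cv2.imwrite(f"pics/{n}9.png",cv2.resize(c,None,fx=5,fy=5,interpolation=cv2.INTER_CUBIC))
st(); print(sh([.4972,-.207,.305]))
```

```text
t 13.25 pos [ 0.5008 -0.0058  0.3043] yaw -15.98 z [-1.5e-03  4.0e-04 -1.0e+00] F [-0.1  0.8 -1.3] w 0.0417
[-0.0519 -0.1945 -0.0008]
```

View pics/side9.png

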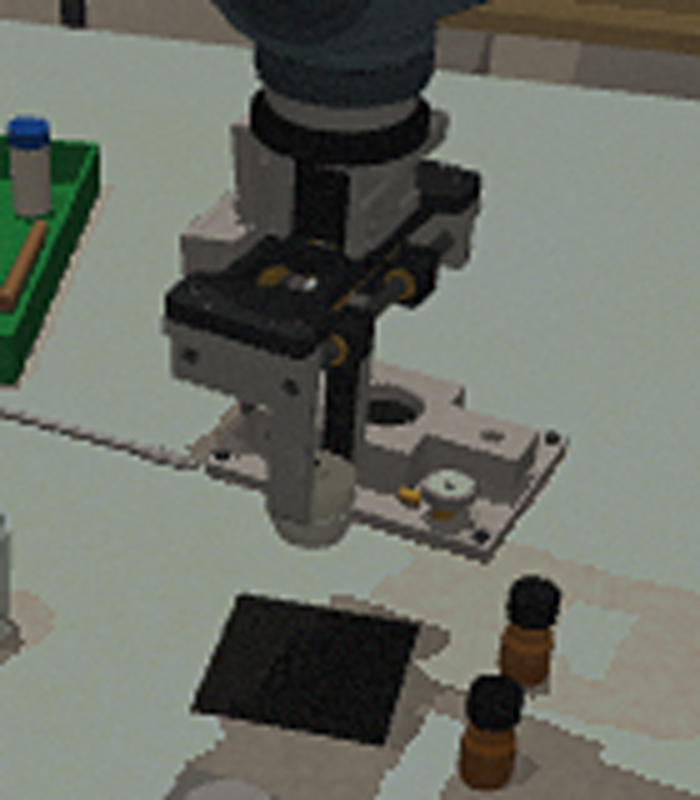

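View pics/top9.png

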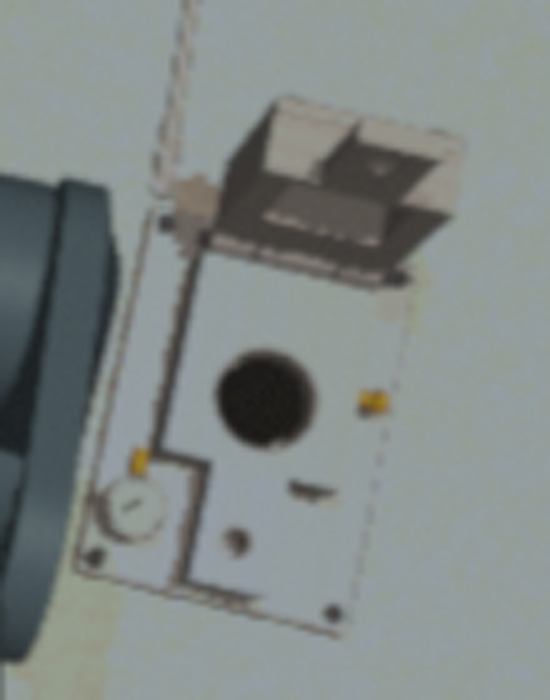

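Run:
```python
from h import *
T=lambda u,v:cr(u,v,360,150,5);S=lambda u,v:cr(u,v,230,70,5)
for l,n,uv,z in [("well","top",T(266.5,399),.04),("hole","top",T(237,542),.04),("hole","side",S(493,436),.04),("hingeL","top",T(200,238),.04),("hingeR","top",T(405,278),.04)]:
    print(l,n,np.round(onz(n,uv,z)*1000,1))
# upper half angle: lug top corners predicted
import cv2
seat=np.array([.4985,-.207]);a=np.radians(-14)
ex=np.array([np.cos(a),np.sin(a)]);ey=np.array([-ex[1],ex[0]])
for th in (1.57,1.7,1.8,1.9):
  for r,s,t in((.158,.018,0),(.158,-.018,0),(.102,.042,.036),(.102,-.042,.036)):
    p=seat+ex*(.068-r*np.cos(th)+t*np.sin(th))+ey*s
    P=[*p,.04+r*np.sin(th)+t*np.cos(th)]
    u=proj("top",P)[0];v=proj("side",P)[0]
    print(th,r,s,np.round([(u[0]-360)*5+2,(u[1]-150)*5+2,(v[0]-220)*5.5+2,(v[1]-85)*5.5+2]))
```

```text
well top [ 499.3 -208.7   40. ]
hole top [ 433.2 -192.3   40. ]
hole side [ 431.7 -190.2   40. ]
hingeL top [ 575.3 -180.9   40. ]
hingeR top [ 555.9 -276.    40. ]
1.57 0.158 0.018 [346. 184. 359.  63.]
1.57 0.158 -0.018 [432. 204. 391.  37.]
1.57 0.102 0.042 [273. 118. 269. 171.]
1.57 0.102 -0.042 [463. 163. 345. 107.]
1.7 0.158 0.018 [355. 137. 322.  57.]
1.7 0.158 -0.018 [441. 158. 355.  31.]
1.7 0.102 0.042 [276.  92. 247. 175.]
1.7 0.102 -0.042 [465. 137. 323. 112.]
1.8 0.158 0.018 [360. 103. 294.  56.]
1.8 0.158 -0.018 [446. 123. 327.  29.]
1.8 0.102 0.042 [277.  75. 231. 181.]
1.8 0.102 -0.042 [465. 120. 307. 117.]
1.9 0.158 0.018 [365.  71. 267.  57.]
1.9 0.158 -0.018 [449.  91. 300.  31.]
1.9 0.102 0.042 [277.  59. 216. 188.]
1.9 0.102 -0.042 [464. 104. 293. 124.]
```

Well mouth seen open (top crop 266,399), seat ≈ (498.8, −207.7) mm; upper half ≈1.7 rad; cassette hangs upright in the jaws. Carry it over.

{"name": "send_rows", "arguments": {
  "series": [
    [[0,0,0],[-0.016,-0.058,0],0.7],
    [[0,0,0],[-0.032,-0.117,0],0.7],
    [[0,0,0],[-0.048,-0.176,0],0.7],
    [[0,0,0],[-0.0535,-0.1945,0.02],0.7],
    [[0,0,0],[-0.0535,-0.1945,0.035],0.7]
  ]
}}

```text
clock: 13.88
tcp_pos: [0.4983, -0.2083, 0.2678]
eef_rot: [-0.44, -3.107, -0.003]
force: [-0.4, -0.6, 0.6]
width: 0.0414
```

{"name": "send_rows", "arguments": {
  "series": [
    [[0,0,0],[0,0,0],0.7],
    [[0,0,0],[0,0,0],0.7]
  ]
}}

```text
clock: 14.12
tcp_pos: [0.4993, -0.2064, 0.2703]
eef_rot: [-0.434, -3.111, -0.001]
force: [0.6, 0.4, -0.5]
width: 0.0413
```

Run:
```python
from h import *
from bench import bot
import cv2
for n in("side",):
    f=bot.snapshot(n)["frame"]
    c=f[70:230,230:370] if n=="side" else f[150:290,360:470]
    cv2.imwrite(f"pics/{n}10.png",cv2.resize(c,None,fx=5,fy=5,interpolation=cv2.INTER_CUBIC))
st(); print(sh([.4987,-.2075,.248]))
```

```text
t 14.18 pos [ 0.4995 -0.2065  0.2708] yaw -15.88 z [ 4.e-04 -2.e-04 -1.e+00] F [-0.6 -0.3 -0.5] w 0.0413
[ 0.0005 -0.0011  0.0228]
```

View pics/side10.png

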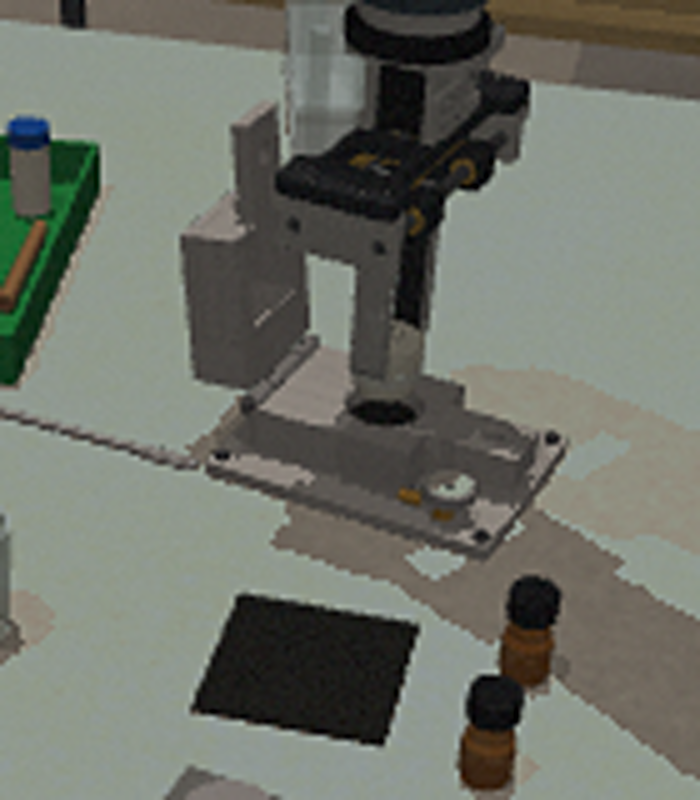

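Cassette (crop ≈390,375) hangs over the well (385,405). Lower.

{"name": "send_rows", "arguments": {
  "series": [
    [[0,0,0],[0.0005,-0.001,0.01],0.7],
    [[0,0,0],[0.0005,-0.001,0.016],0.7],
    [[0,0,0],[0.0005,-0.001,0.02],0.7],
    [[0,0,0],[0.0005,-0.001,0.023],0.7],
    [[0,0,0],[0.0005,-0.001,0.023],0.7]
  ]
}}

```text
clock: 14.8
tcp_pos: [0.4985, -0.2084, 0.248]
eef_rot: [-0.436, -3.11, -0.001]
force: [-3.0, 2.0, 5.7]
width: 0.0417
```

{"name": "send_rows", "arguments": {
  "series": [
    [[0,0,0],[0,0,0],0.5],
    [[0,0,0],[0,0,0],0.4],
    [[0,0,0],[0,0,0],0.36],
    [[0,0,0],[0,0,-0.02],0.36],
    [[0,0,0],[0,0,-0.06],0.36]
  ]
}}

```text
clock: 15.42
tcp_pos: [0.4978, -0.208, 0.3063]
eef_rot: [-0.436, -3.107, -0.003]
force: [0.7, -0.1, 0.5]
width: 0.0603
```

{"name": "send_rows", "arguments": {
  "series": [
    [[0,0,0],[0,0,-0.06],1],
    [[0,0,0],[0,0,-0.11],1],
    [[0,0,0],[0,0,-0.16],1],
    [[0,0,0],[0,0,-0.16],1]
  ]
}}

```text
clock: 15.92
tcp_pos: [0.4989, -0.2087, 0.4727]
eef_rot: [0.435, 3.103, -0.007]
force: [-0.6, 0.5, -0.1]
width: 0.0236
```

Run:
```python
from h import *
from bench import bot
import cv2
for n in("side","top"):
    f=bot.snapshot(n)["frame"]
    c=f[50:210,230:370] if n=="side" else f[150:290,360:470]
    cv2.imwrite(f"pics/{n}11.png",cv2.resize(c,None,fx=5,fy=5,interpolation=cv2.INTER_CUBIC))
st()
from bench import bot
print(bot.get_obs()["q"])
```

```text
t 16.02 pos [ 0.4983 -0.2083  0.4673] yaw -15.98 z [ 2.e-04 -1.e-04 -1.e+00] F [ 0.  -0.1 -0.7] w 0.0155
[-6.05978236e-01 -6.17797587e-02  1.77163702e+00  1.40936443e-05
  1.43154923e+00 -1.89793928e+00]
```

View pics/side11.png

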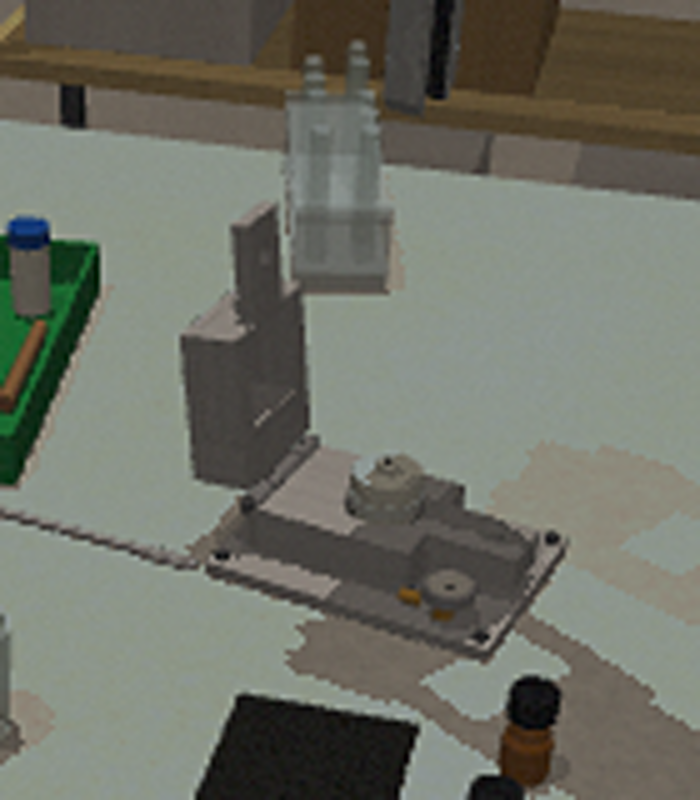

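Cassette stands in the jig's well, port up (side crop 388,475), upper half still open. Now close fingers, go over and behind the lug.

{"name": "send_rows", "arguments": {
  "series": [
    [[0,0,0],[-0.05,0.002,0],1],
    [[0,0,0],[-0.1,0.004,0],1],
    [[0,0,0],[-0.1335,0.0055,0.01],1],
    [[0,0,0],[-0.1335,0.0055,0.04],1],
    [[0,0,0],[-0.1335,0.0055,0.065],1]
  ]
}}

```text
clock: 16.65
tcp_pos: [0.6281, -0.2396, 0.3979]
eef_rot: [-0.436, -3.106, -0.003]
force: [-0.0, 0.7, 0.1]
width: 0.0005
```

{"name": "send_rows", "arguments": {
  "series": [
    [[0,0,0],[0,0,0],1],
    [[0,0,0],[0,0,0],1]
  ]
}}

```text
clock: 16.9
tcp_pos: [0.6283, -0.2398, 0.4023]
eef_rot: [-0.437, -3.111, -0.0]
force: [-0.3, 0.2, 0.7]
width: 0.0007
```

Run:
```python
from h import *
from bench import bot
import cv2
for n in("side","top"):
    f=bot.snapshot(n)["frame"]
    c=f[50:210,230:370] if n=="side" else f[130:290,350:470]
    cv2.imwrite(f"pics/{n}12.png",cv2.resize(c,None,fx=5,fy=5,interpolation=cv2.INTER_CUBIC)[:600 if n=="side" else 800])
st()
H=np.array([.5648,-.2241]);ex=np.array([.9703,-.2419])
for d,z in [(.065,.160),(.018,.178),(-.033,.174),(-.071,.156),(-.0975,.133),(-.106,.1217)]:
    print(d,z,sh([*(H+d*ex),z+.199]))
```

```text
t 17.0 pos [ 0.6284 -0.2399  0.4038] yaw -15.98 z [ 0.0017 -0.001  -1.    ] F [0.6 0.  0.6] w 0.0003
0.065 0.16 [ 0.0006 -0.      0.0448]
0.018 0.178 [ 0.0476 -0.0017  0.0267]
-0.033 0.174 [ 0.0986 -0.0034  0.0306]
-0.071 0.156 [ 0.1366 -0.0047  0.0485]
-0.0975 0.133 [ 0.1631 -0.0056  0.0715]
-0.106 0.1217 [ 0.1716 -0.0059  0.0827]
```

View pics/side12.png

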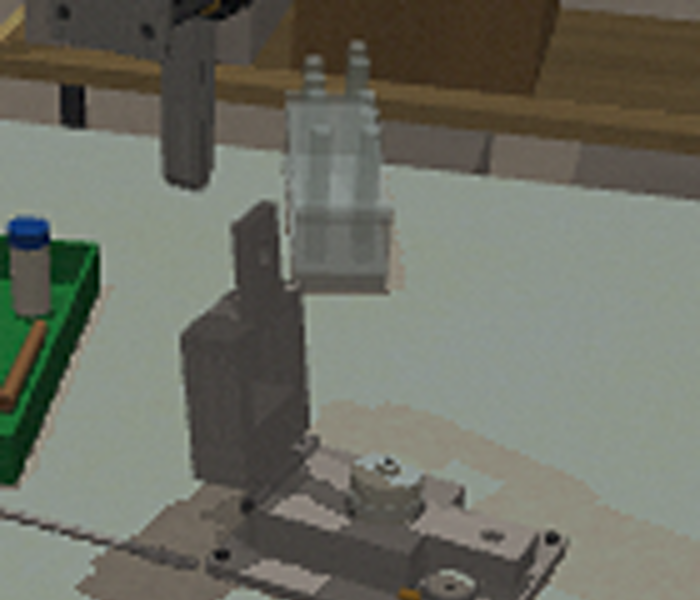

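Fingertips (crop 190,185) are behind the lug (255,240), clear of it. Go down behind it and push.

{"name": "send_rows", "arguments": {
  "series": [
    [[0,0,0],[0.0005,0,0.03],1],
    [[0,0,0],[0.0005,0,0.042],1],
    [[0,0,0],[0.015,-0.0005,0.038],1],
    [[0,0,0],[0.032,-0.001,0.032],1],
    [[0,0,0],[0.048,-0.0017,0.027],1]
  ]
}}

```text
clock: 17.62
tcp_pos: [0.581, -0.2281, 0.3776]
eef_rot: [0.436, 3.108, -0.002]
force: [2.3, -0.0, -0.7]
width: 0.0003
```

{"name": "send_rows", "arguments": {
  "series": [
    [[0,0,0],[0.013,-0.0005,0],1],
    [[0,0,0],[0.026,-0.001,0.001],1],
    [[0,0,0],[0.039,-0.0014,0.002],1],
    [[0,0,0],[0.051,-0.0017,0.004],1]
  ]
}}

```text
clock: 18.12
tcp_pos: [0.5313, -0.2156, 0.371]
eef_rot: [-0.437, -3.111, -0.0]
force: [1.4, -1.5, -0.7]
width: 0.0004
```

Run:
```python
from h import *
from bench import bot
import cv2
for n in("side","top"):
    f=bot.snapshot(n)["frame"]
    c=f[50:210,230:370] if n=="side" else f[130:290,350:470]
    cv2.imwrite(f"pics/{n}13.png",cv2.resize(c,None,fx=5,fy=5,interpolation=cv2.INTER_CUBIC)[:600 if n=="side" else 800])
st()
H=np.array([.5648,-.2241]);ex=np.array([.9703,-.2419])
for d,z in [(-.033,.174),(-.071,.156),(-.0975,.133),(-.106,.1217)]:
    print(d,z,sh([*(H+d*ex),z+.199]))
```

```text
t 18.23 pos [ 0.531  -0.2154  0.3706] yaw -15.99 z [-0.0021  0.0012 -1.    ] F [-0.3  0.4 -0.6] w 0.0005
-0.033 0.174 [-0.0019 -0.0002 -0.0024]
-0.071 0.156 [ 0.036  -0.0015  0.0157]
-0.0975 0.133 [ 0.0625 -0.0025  0.0388]
-0.106 0.1217 [ 0.0709 -0.0028  0.0501]
```

View pics/side13.png

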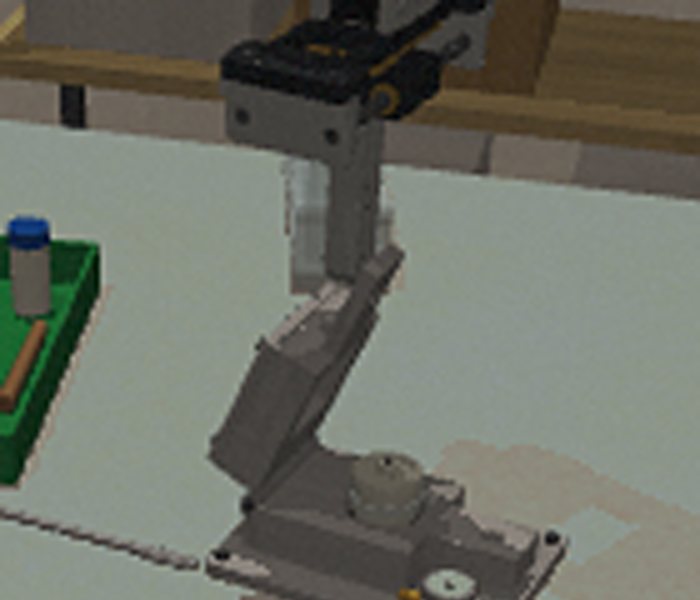

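The upper half is following (lug tip now at crop 400,255). Continue.

{"name": "send_rows", "arguments": {
  "series": [
    [[0,0,0],[0.012,-0.0005,0.003],1],
    [[0,0,0],[0.024,-0.001,0.008],1],
    [[0,0,0],[0.036,-0.0015,0.0155],1],
    [[0,0,0],[0.045,-0.002,0.022],1],
    [[0,0,0],[0.054,-0.002,0.03],1]
  ]
}}

```text
clock: 18.85
tcp_pos: [0.479, -0.2028, 0.341]
eef_rot: [-0.437, -3.111, 0.0]
force: [0.3, -0.8, 0.5]
width: 0.0004
```

{"name": "send_rows", "arguments": {
  "series": [
    [[0,0,0],[0.006,0,0.006],1],
    [[0,0,0],[0.012,0,0.014],1],
    [[0,0,0],[0.017,0,0.021],1],
    [[0,0,0],[0.017,0,0.021],1],
    [[0,0,0],[0.017,0,-0.03],1]
  ]
}}

```text
clock: 19.48
tcp_pos: [0.4624, -0.1976, 0.3681]
eef_rot: [-0.436, -3.103, -0.007]
force: [0.8, -0.7, 0.9]
width: 0.0006
```

Run:
```python
from h import *
from bench import bot
import cv2
for n in("side",):
    f=bot.snapshot(n)["frame"]
    c=f[50:210,230:370] if n=="side" else f[130:290,350:470]
    cv2.imwrite(f"pics/{n}14.png",cv2.resize(c,None,fx=5,fy=5,interpolation=cv2.INTER_CUBIC)[:650 if n=="side" else 800])
st();print(sh([.517,.242,.345]))
```

```text
t 19.52 pos [ 0.4646 -0.1989  0.3783] yaw -15.96 z [ 0.0063 -0.0046 -1.    ] F [ 3.2 -0.6  4.8] w 0.0005
[0.0711 0.4384 0.0316]
```

View pics/side14.png

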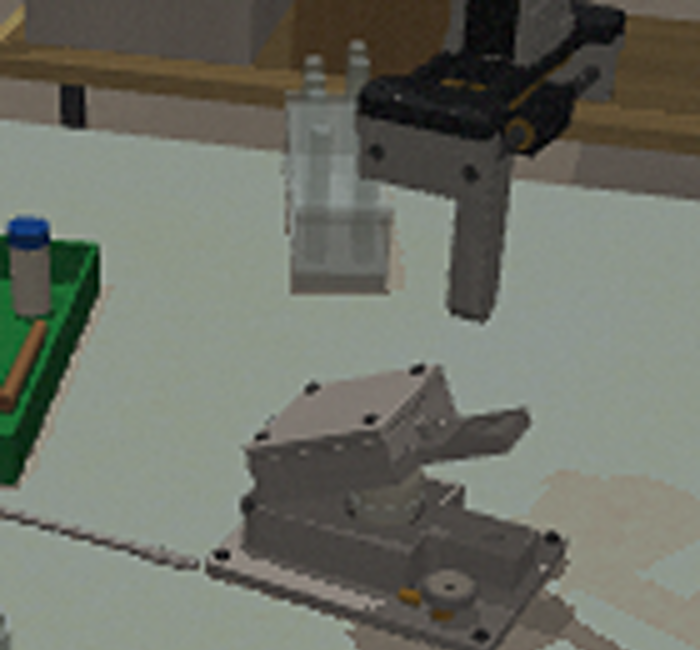

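The upper half is sinking by itself (lug at crop 500,430) and the gripper is clear. Go for the pin.

{"name": "send_rows", "arguments": {
  "series": [
    [[0,0,0],[0.01,0.058,0],0.49],
    [[0,0,0],[0.02,0.118,0],0.49],
    [[0,0,0],[0.03,0.178,0],0.49],
    [[0,0,0],[0.04,0.238,0],0.49],
    [[0,0,0],[0.05,0.298,0],0.49]
  ]
}}

```text
clock: 20.15
tcp_pos: [0.4975, 0.1041, 0.3722]
eef_rot: [0.436, 3.109, 0.0]
force: [-0.3, -1.6, -0.1]
width: 0.046
```

{"name": "send_rows", "arguments": {
  "series": [
    [[0,0,0],[0.01,0.058,0.01],0.49],
    [[0,0,0],[0.0175,0.105,0.02],0.49],
    [[0,0,0],[0.021,0.141,0.03],0.49],
    [[0,0,0],[0.021,0.141,0.03],0.49],
    [[0,0,0],[0.021,0.141,0.03],0.49]
  ]
}}

```text
clock: 20.78
tcp_pos: [0.5161, 0.2429, 0.3418]
eef_rot: [0.437, 3.111, -0.0]
force: [0.4, 0.1, 0.6]
width: 0.0479
```

Run:
```python
from h import *
from bench import bot
import cv2
for n in("side","top"):
    f=bot.snapshot(n)["frame"]
    c=f[110:290,200:370] if n=="side" else f[130:290,350:470]
    cv2.imwrite(f"pics/{n}15.png",cv2.resize(c,None,fx=4,fy=4,interpolation=cv2.INTER_CUBIC))
st();print(sh([.517,.2435,.246]))
```

```text
t 20.88 pos [0.5161 0.2424 0.342 ] yaw -16.05 z [ 9.e-04  0.e+00 -1.e+00] F [-0.1 -0.7 -0.1] w 0.0479
[-0.0004  0.0013  0.096 ]
```

View pics/side15.png

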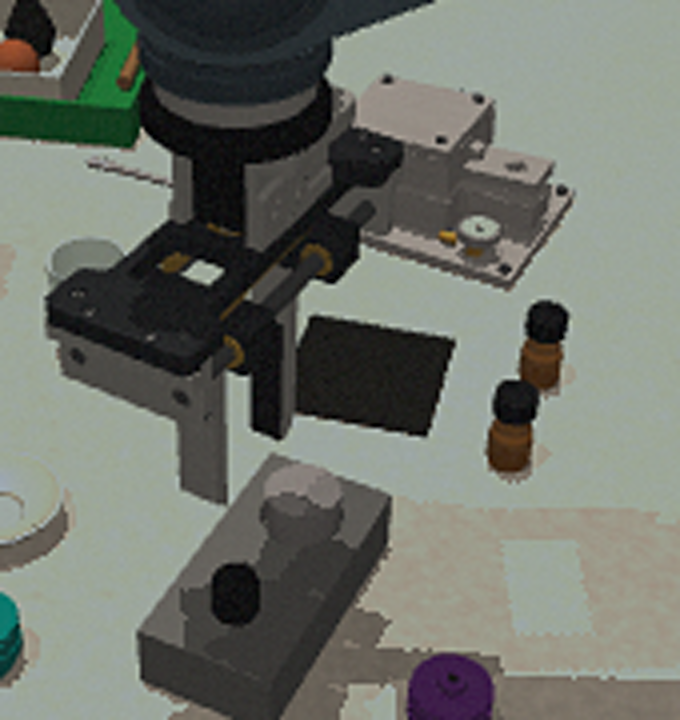

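View pics/top15.png

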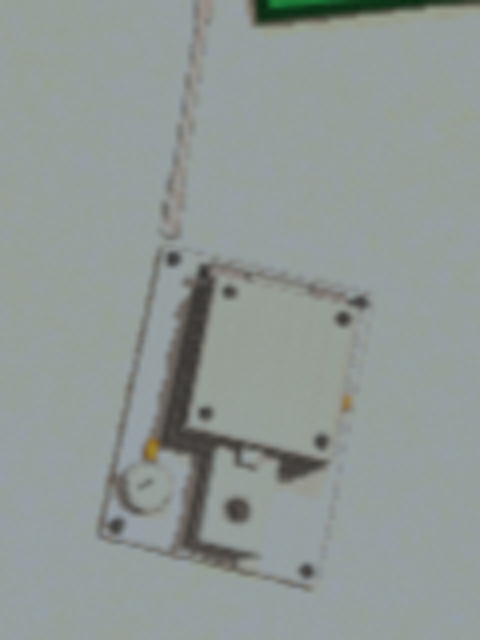

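The upper half has closed onto the cassette (hole in the upper lug at top crop 238,510). Gripper is above the knob (side crop 235,592). Lower and grip it.

{"name": "send_rows", "arguments": {
  "series": [
    [[0,0,0],[-0.0004,0.001,0.05],0.49],
    [[0,0,0],[-0.0004,0.001,0.08],0.49],
    [[0,0,0],[-0.0004,0.001,0.094],0.49],
    [[0,0,0],[-0.0004,0.001,0.094],0.49],
    [[0,0,0],[-0.0004,0.001,0.094],0.49]
  ]
}}

```text
clock: 21.5
tcp_pos: [0.5173, 0.2441, 0.2491]
eef_rot: [0.437, 3.108, 0.002]
force: [0.6, 0.1, 0.1]
width: 0.0479
```

{"name": "send_rows", "arguments": {
  "series": [
    [[0,0,0],[0,0,0],0.85],
    [[0,0,0],[0,0,0],0.85],
    [[0,0,0],[0,0,0],0.85],
    [[0,0,0],[0,0,0],0.85],
    [[0,0,0],[0,0,0],0.85]
  ],
  "grip_force": 40
}}

```text
clock: 22.12
tcp_pos: [0.5167, 0.2443, 0.2479]
eef_rot: [0.436, 3.111, 0.0]
force: [-0.8, 0.1, 4.1]
width: 0.0231
```

Run:
```python
from h import *
T=lambda u,v:cr(u,v,350,130,4);S=lambda u,v:cr(u,v,200,110,4)
print(onz("top",T(238,510),.058),onz("side",S(515,166),.058))
st()
```

```text
[ 0.43388498 -0.19291353  0.058     ] [ 0.43342775 -0.19131334  0.058     ]
t 22.12 pos [0.5167 0.2443 0.2479] yaw -15.97 z [ 6.e-04  2.e-04 -1.e+00] F [-0.8  0.1  4.1] w 0.0231
```

{"name": "send_rows", "arguments": {
  "series": [
    [[0,0,0],[0,0,-0.02],0.85],
    [[0,0,0],[0,0,-0.06],0.85],
    [[0,0,0],[0,0,-0.1],0.85],
    [[0,0,0],[0,0,-0.1],0.85],
    [[0,0,0],[0,0,-0.1],0.85]
  ]
}}

```text
clock: 22.75
tcp_pos: [0.5161, 0.2441, 0.3468]
eef_rot: [-0.436, -3.11, 0.001]
force: [-0.4, 0.2, -1.4]
width: 0.0232
```

Run:
```python
from h import *
from bench import bot
import cv2
for n in("side","top"):
    f=bot.snapshot(n)["frame"]
    c=f[130:290,200:350] if n=="side" else f[130:290,350:470]
    cv2.imwrite(f"pics/{n}16.png",cv2.resize(c,None,fx=5,fy=5,interpolation=cv2.INTER_CUBIC))
st();print(sh([.4332,-.1916,.345]))
```

```text
t 22.85 pos [0.5159 0.244  0.3456] yaw -15.97 z [-3.4e-03 -9.0e-04 -1.0e+00] F [-0.2 -0.5 -0.7] w 0.0231
[-0.0403 -0.4416  0.0013]
```

View pics/side16.png

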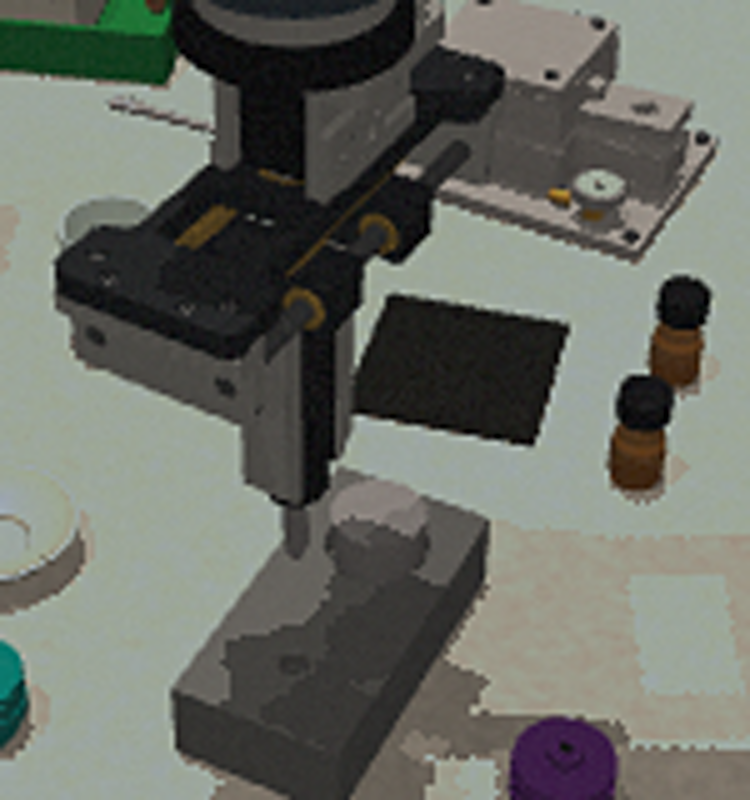

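{"name": "send_rows", "arguments": {
  "series": [
    [[0,0,0],[-0.005,-0.06,0],0.85],
    [[0,0,0],[-0.011,-0.12,0],0.85],
    [[0,0,0],[-0.016,-0.18,0],0.85],
    [[0,0,0],[-0.022,-0.24,0],0.85],
    [[0,0,0],[-0.027,-0.3,0],0.85]
  ]
}}

```text
clock: 23.48
tcp_pos: [0.4589, -0.0532, 0.3461]
eef_rot: [-0.436, -3.109, -0.001]
force: [0.7, -0.5, -1.3]
width: 0.0232
```

{"name": "send_rows", "arguments": {
  "series": [
    [[0,0,0],[-0.006,-0.06,0],0.85],
    [[0,0,0],[-0.01,-0.11,0],0.85],
    [[0,0,0],[-0.013,-0.1415,0.005],0.85],
    [[0,0,0],[-0.013,-0.1415,0.01],0.85],
    [[0,0,0],[-0.013,-0.1415,0.01],0.85]
  ]
}}

```text
clock: 24.1
tcp_pos: [0.4332, -0.1904, 0.3359]
eef_rot: [-0.436, -3.108, -0.003]
force: [0.3, 0.4, -0.6]
width: 0.0226
```

Run:
```python
from h import *
from bench import bot
import cv2
for n in("side","top"):
    f=bot.snapshot(n)["frame"]
    c=f[90:200,250:370] if n=="side" else f[130:290,350:470]
    cv2.imwrite(f"pics/{n}17.png",cv2.resize(c,None,fx=6,fy=6,interpolation=cv2.INTER_CUBIC)[:660])
st();print(sh([.4330,-.1917,.326]))
```

```text
t 24.2 pos [ 0.4337 -0.1901  0.3369] yaw -15.88 z [-9.e-04  1.e-03 -1.e+00] F [-0.7 -0.5 -1.7] w 0.0231
[ 0.0002 -0.0018  0.0109]
```

View pics/side17.png

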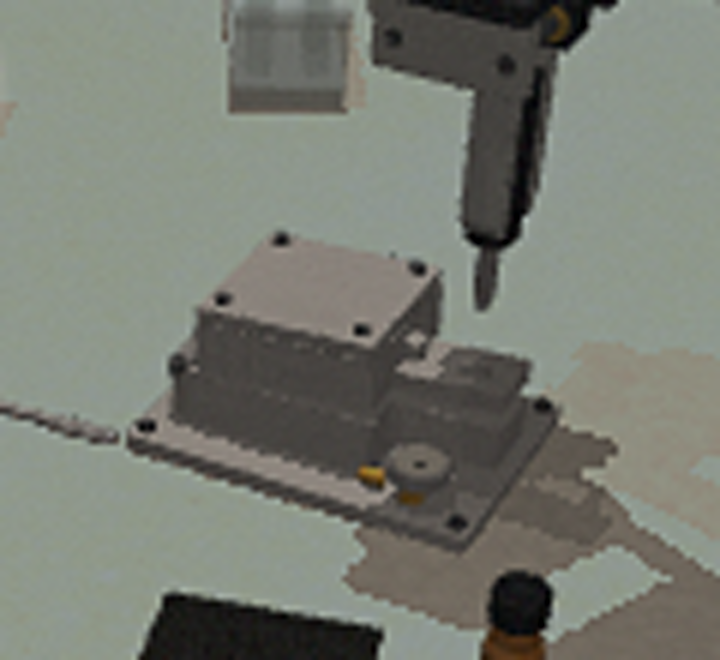

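View pics/top17.png

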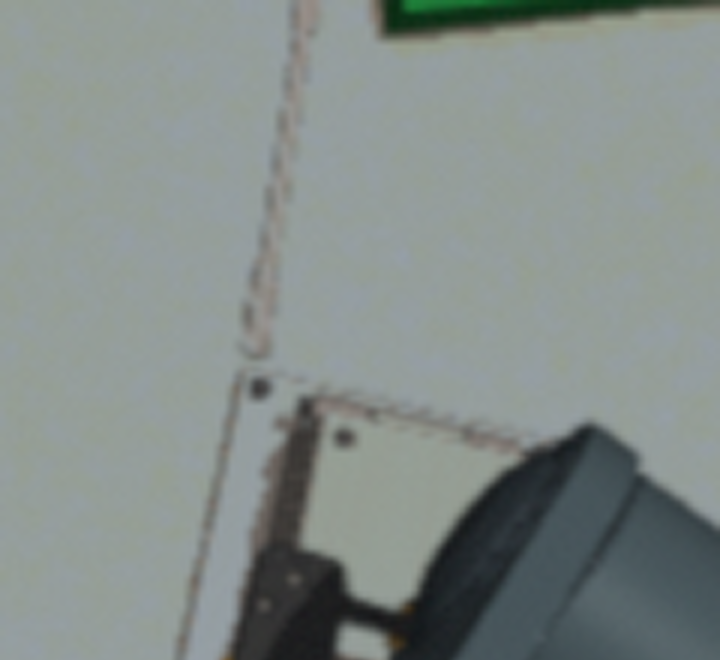

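Run:
```python
from h import *
S=lambda u,v:cr(u,v,250,90,6)
print("tip seen",onz("side",S(485,309),.0929),"hole",onz("side",S(484,369),.058))
P=proj("side",[.4337,-.1901,.0929])[0];print("tip pred crop",(P-[250,90])*6+2.5, "hole pred",(proj("side",[.4338,-.1917,.058])[0]-[250,90])*6+2.5)
```

```text
tip seen [ 0.43125663 -0.18779337  0.0929    ] hole [ 0.42830399 -0.19298754  0.058     ]
tip pred crop [480.39769659 305.76797002] hole pred [472.07830384 368.71213184]
```

Run:
```python
import cv2
f=cv2.imread("pics/side17.png")
c=f[280:460,380:560]
c=cv2.convertScaleAbs(cv2.resize(c,None,fx=3.3,fy=3.3,interpolation=cv2.INTER_CUBIC),alpha=1.8,beta=-40)
cv2.imwrite("pics/z17.png",c)
```

```text
(no output)
```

View pics/z17.png

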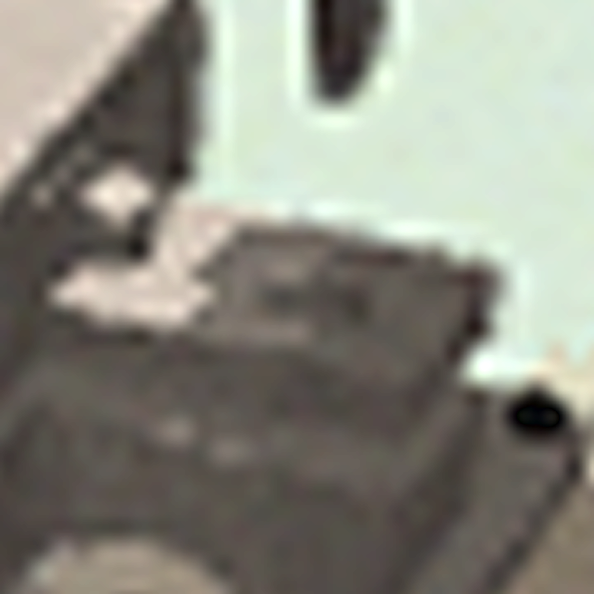

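{"name": "send_rows", "arguments": {
  "series": [
    [[0,0,0],[0,-0.0017,0.005],0.85],
    [[0,0,0],[0,-0.0017,0.012],0.85],
    [[0,0,0],[0,-0.0017,0.02],0.85],
    [[0,0,0],[0,-0.0017,0.028],0.85],
    [[0,0,0],[0,-0.0017,0.034],0.85]
  ]
}}

```text
clock: 24.82
tcp_pos: [0.4329, -0.1928, 0.3027]
eef_rot: [-0.437, -3.11, -0.001]
force: [-0.6, 0.3, -0.1]
width: 0.0233
```

{"name": "send_rows", "arguments": {
  "series": [
    [[0,0,0],[0,0,0.004],0.85],
    [[0,0,0],[0,0,0.004],0.85]
  ]
}}

```text
clock: 25.08
tcp_pos: [0.433, -0.1929, 0.2992]
eef_rot: [-0.437, -3.111, -0.0]
force: [0.3, -1.1, -0.3]
width: 0.0228
```

Run:
```python
from h import *
from bench import bot
import cv2
f=bot.snapshot("side")["frame"]
c=f[90:200,250:370]
cv2.imwrite(f"pics/side18.png",cv2.resize(c,None,fx=6,fy=6,interpolation=cv2.INTER_CUBIC)[:660])
st();print(sh([.4332,-.1917,.258]))
```

```text
t 25.12 pos [ 0.4331 -0.1929  0.2994] yaw -15.98 z [-0.  0. -1.] F [ 0.5  1.  -1. ] w 0.0227
[0.0002 0.0012 0.0414]
```

View pics/side18.png

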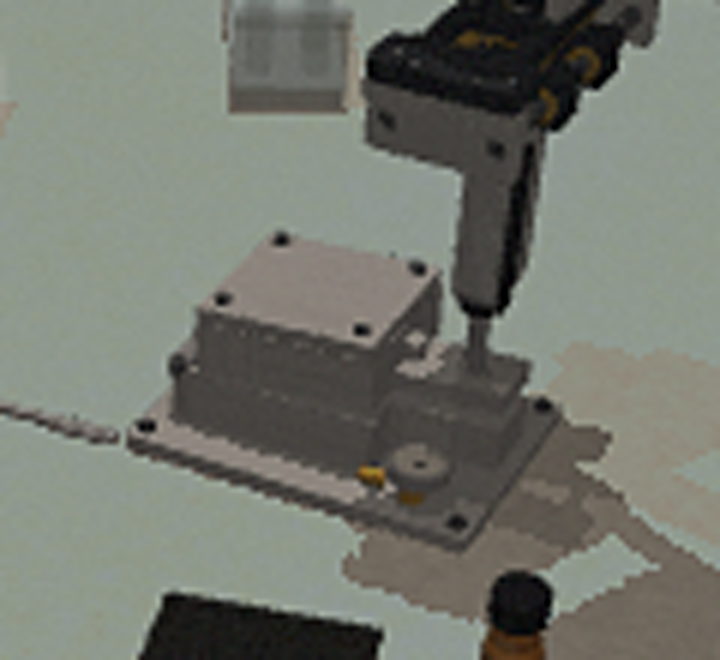

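Tip enters the upper hole (crop 478,372) without contact force. Continue slowly.

{"name": "send_rows", "arguments": {
  "series": [
    [[0,0,0],[0,0.001,0.002],0.85],
    [[0,0,0],[0,0.001,0.006],0.85],
    [[0,0,0],[0,0.001,0.01],0.85],
    [[0,0,0],[0,0.001,0.014],0.85],
    [[0,0,0],[0,0.001,0.018],0.85]
  ]
}}

```text
clock: 25.75
tcp_pos: [0.4333, -0.1919, 0.2811]
eef_rot: [-0.437, -3.111, -0.0]
force: [1.0, -0.2, 0.9]
width: 0.0232
```

{"name": "send_rows", "arguments": {
  "series": [
    [[0,0,0],[0,0,0.003],0.85],
    [[0,0,0],[0,0,0.006],0.85],
    [[0,0,0],[0,0,0.009],0.85],
    [[0,0,0],[0,0,0.009],0.85]
  ]
}}

```text
clock: 26.25
tcp_pos: [0.4332, -0.1918, 0.2721]
eef_rot: [-0.436, -3.11, -0.0]
force: [0.5, 0.2, -1.0]
width: 0.0226
```

{"name": "send_rows", "arguments": {
  "series": [
    [[0,0,0],[0,0,0.003],0.85],
    [[0,0,0],[0,0,0.006],0.85],
    [[0,0,0],[0,0,0.009],0.85],
    [[0,0,0],[0,0,0.009],0.85]
  ]
}}

```text
clock: 26.75
tcp_pos: [0.4333, -0.1919, 0.2634]
eef_rot: [-0.436, -3.111, 0.0]
force: [-1.5, 0.7, 2.1]
width: 0.023
```

Run:
```python
from h import *
st()
```

```text
t 26.75 pos [ 0.4333 -0.1919  0.2634] yaw -15.97 z [-4.e-04  0.e+00 -1.e+00] F [-1.5  0.7  2.1] w 0.023
```

Knob has begun to bear on the lug (about 3 N). Press on.

{"name": "send_rows", "arguments": {
  "series": [
    [[0,0,0],[0,0,0.002],0.85],
    [[0,0,0],[0,0,0.004],0.85],
    [[0,0,0],[0,0,0.006],0.85],
    [[0,0,0],[0,0,0.006],0.85],
    [[0,0,0],[0,0,0.006],0.85]
  ]
}}

```text
clock: 27.38
tcp_pos: [0.4333, -0.192, 0.2579]
eef_rot: [-0.436, -3.11, -0.0]
force: [-6.0, 2.6, 8.2]
width: 0.0228
```

Run:
```python
from h import *
st()
```

```text
t 27.38 pos [ 0.4333 -0.192   0.2579] yaw -15.96 z [-1.3e-03  2.0e-04 -1.0e+00] F [-6.   2.6  8.2] w 0.0228
```

{"name": "send_rows", "arguments": {
  "series": [
    [[0,0,0],[0,0,0.001],0.85],
    [[0,0,0],[0,0,0.001],0.85],
    [[0,0,0],[0,0,0.001],0.85]
  ],
  "grip_force": 50
}}

```text
clock: 27.75
tcp_pos: [0.4334, -0.1921, 0.2578]
eef_rot: [-0.435, -3.109, -0.0]
force: [-8.8, 3.7, 16.4]
width: 0.0228
```

Run:
```python
from h import *
from bench import bot
import cv2
for n in("side","top"):
    f=bot.snapshot(n)["frame"]
    c=f[90:200,250:370] if n=="side" else f
    cv2.imwrite(f"pics/{n}19.png",cv2.resize(c,None,fx=6,fy=6,interpolation=cv2.INTER_CUBIC) if n=="side" else c)
    if n=="side":cv2.imwrite("pics/side19full.png",f)
st()
```

```text
t 27.85 pos [ 0.4334 -0.192   0.2578] yaw -15.95 z [-1.8e-03  5.0e-04 -1.0e+00] F [-9.4  3.4 15.8] w 0.0227
```

View pics/side19.png

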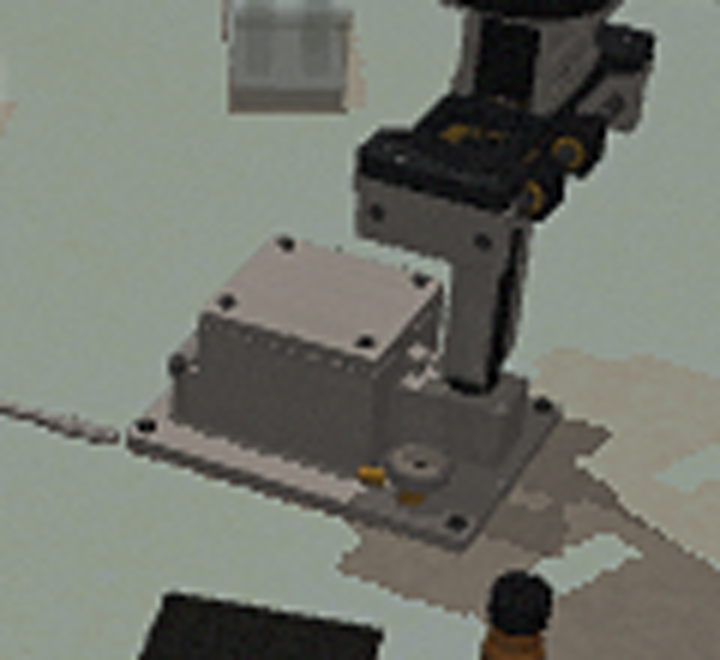

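View pics/side19full.png

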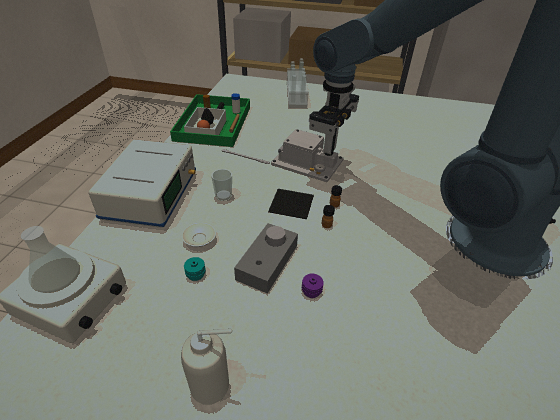

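An extra 1 mm of command raised the push from 8 to 16 N with no further travel, so the jig is on its hard stop. The picture shows the lug gap gone (crop 480,390), and the bystanders in their places. Hand in.

Run:
```python
from h import *
from bench import bot
print(bot.sign_off());st()
```

```text
the job is handed in; nothing more can be done
None
the job is handed in; nothing more can be done
```

I swapped the cassette and the blank, closed the jig, pushed the pin through both lugs, and handed the job in at about 28 s with the arm still pressing the knob down. No verdict is reported back.

- **Swap:** The cassette waited on the mat while the blank went into the stand's well. After release, the pictures showed each part upright in its new well, and contact came at the expected floor height both times.
- **Pin and press:** The pin went through both lugs with hardly any side force. At the end the knob's underside worked out at 50 mm, which is the shut height. One more millimetre of command raised the push from 8 to 16 N without moving it, so the jig is on its hard stop.
- **Disagreements:** A steady side force of about 10 N remains on the tool while pressing. The two cameras differ by 1 to 2 mm in y, and I used values between them.
- **Not checked:** The cassette is covered by the shut upper half, so its final position was last seen before closing. The other things on the bench look unmoved in the last side picture, but I did not measure them.

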